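Lower a rotor into a balancing machine with the ratchet winch and lock it in

TASK

Lower the rotor into its bearings: throw the red-knobbed pawl lever over, wind the crank up a touch so that the pawl springs clear, and let the crank turn back slowly under the load, never letting it run, until the cradle is fully down. Then swing the yellow keeper shut over the left bearing and its staple, and push the red-tabbed locking pin from the rack through the staple's eye from the machine's outer left side, fully home. Leave the other things on the bench and in the rack where they are.

Things in the scene. Friction and masses are not known exactly. Their poses are not given: they have to be found in the camera images.
- balancer: Bench balancing machine, fixed: grey bed 230 x 270 x 60 mm, two bearing pedestals (183 mm high), ratchet winch on its right end (to y -0.27). Origin under the bed's centre on the bench; x points away from the robot, y left along the rotor axis, z up; 'machine (x, y, z)' means this frame, in m. Rotor axis 215 mm high at the start, 175 seated; top of its wheel 48 mm above that.
- crank (a joint): Crank angle, rad: 0 at the start (load hangs on the pawl); + = lowering, the handle going from the near side over the top to the far side; 2.5 = fully down (stop); winds up to -0.75. The cradle moves 20 mm per rad. With the pawl clear the load pulls with 2 to 5 N at the handle: let go, it runs away. Keep it under 2.5 rad/s.
- crank_handle (a point): Centre of the freely revolving black crank handle: horizontal cylinder, diameter 26, 86 mm long, along machine y. It moves on a circle of 65 mm about machine (-0.050, -0.225, 0.105) in the x-z plane: that + 65 mm x (cos a, 0, sin a), a = 150 degrees - crank angle. The dark crank arm is 53 mm from this point towards +y.
- pawl_lever (a joint): Throw-over pawl lever, rad: 0 = leaning to the robot (pawl in the ratchet), 1.05 = thrown away from the robot (stop), lifting the pawl through a spring. Stays where left; 2 N at the knob. While a tooth bears on the pawl it stays hooked with the lever thrown; it springs clear once the crank is wound up 0.1 rad or more; then the hand carries the load.
- lever_knob (a point): Centre of the red ball (24 mm) of the pawl lever. It swings in the machine's x-z plane, radius 65 mm, about machine (-0.010, -0.150, 0.150): at (-0.042, -0.150, 0.206) at the start, (+0.023, -0.150, 0.206) thrown. Rod 9 mm thick.
- pawl_nose (a point): Nose of the dark steel pawl, at the top of the ratchet wheel (wheel centre at machine (-0.050, -0.150, 0.105) m, tip radius 37 mm). Hooked in a tooth its height is about 137 mm; above 148 mm it is clear.
- cradle (a joint): How far the blue lift cradle has been lowered, m: 0 at the start, 0.04 = rotor touches its bearings, 0.05 = fully down.
- rotor: Rotor, 0.4 to 0.85 kg: steel shaft 14 mm thick, 216 mm long, with a pale green blower wheel 96 mm in diameter and 50 mm wide near its middle. Origin on the shaft at half length; its y runs along the shaft, to the machine's left. It lies loose in the two V saddles of the cradle.
- journal_left (a point): Point on the rotor's axis at its left journal. Seated in the brass V of the left pedestal it lies at machine (0, +0.080, 0.175) m.
- journal_right (a point): Point on the rotor's axis at its right journal. Seated in the brass V of the right pedestal it lies at machine (0, -0.080, 0.175) m.
- keeper (a joint): Yellow keeper (hasp) of the left bearing, rad: 0 = shut (stop), start 1.4 to 2.0 (1.57 upright, more leans away from the robot). Stiff, stays where left; 1 N at its end. Hinge along y at machine (0.034, 0.080, 0.193), in the mid-plane of the plate: 36 wide, 8 thick, reaching 136 mm; shut it points to the robot, top face 197 mm high. Slot 56 to 102 mm from the hinge, then a 34 mm end tab.
- eye (a point): Centre of the staple's eye, machine (-0.045, 0.080, 0.206): steel loop standing in the machine's x-z plane, opening 18 mm wide (x) and, above the shut keeper, 18 mm high; 6 mm thick along y; 28 mm wide outside, top at 220 mm. Axes as the machine's. The pin goes through along y from the outer, left side, tip towards -y.
- rack: Low blue rack, fixed, 90 deep x 172 wide x 52 mm high, three bays, 55 mm apart, open to its -x (front); roof underside 48 mm, no floor. Origin on the bench under its centre. In each bay, in any order, lies one tool, grip under the roof, shank sticking out in front: locking pin, drift, screwdriver; 62 to 68 mm of the pin sticks out.
- lock_pin: Locking pin, 70 g: bright steel shank 10 mm thick, 72 mm long, round end, red band near the tip; flat red tab 42 long x 24 wide x 14 mm thick. Origin on the axis at the shoulder (tab from 0 to -42 mm); x points along the shank to the tip, y across the tab's width. Lies flat, axis about 6 mm up; shoulder 6 to 12 mm inside the rack's front edge.
- pin_tip (a point): Tip of the pin's shank, 72 mm from the shoulder.
- drift: Drift with brass shank (11 mm) and dark grip, 109 mm long, in the rack; origin at its shoulder. Leave alone.
- driver: Screwdriver with black grip and dark shank (8 mm), 109 mm long, in the rack; origin at its shoulder. Leave alone.
- spanner: Spanner 150 mm long lying along the bed's front edge. Leave alone.
- probe_stand: Magnetic stand with a probe arm, 225 mm tall, base 58 x 50 mm. Leave alone.
- spare_wheel: Pale green blower wheel, 96 mm across, 45 mm tall, on the bench. Leave alone.
- test_weight: Aluminium weight, 64 mm across, 57 mm tall, on the bed behind the rotor. Leave alone.
- bin: Blue open bin 160 x 110 x 65 mm. Leave alone.
- cleaner: White bottle, 60 mm across, 150 mm tall. Leave alone.
- carton: Cardboard box 110 x 150 x 75 mm. Leave alone.
Not all that is in view belongs to the job. What is meant by the rotor is not turquoise, and is the larger of those in its own colour.

How it is judged:
On the way, in this order (a step that is already met when the one before it is completed fails the run):
1. the pawl is lifted clear of the ratchet while the rotor is still up (value of joint pawl_lever above 0.7 rad and z of pawl_nose in the frame of balancer above 0.148 m and value of joint cradle below 0.012 m), for 0.1 s.
2. the cradle is down and the rotor rests in both bearings (value of joint cradle above 0.045 m and x of journal_left in the frame of balancer between -0.006 and 0.006 m and y of journal_left in the frame of balancer between 0.068 and 0.092 m and z of journal_left in the frame of balancer between 0.169 and 0.181 m and x of journal_right in the frame of balancer between -0.006 and 0.006 m and y of journal_right in the frame of balancer between -0.092 and -0.068 m and z of journal_right in the frame of balancer between 0.169 and 0.181 m), for 0.2 s.
3. the keeper is shut (value of joint keeper below 0.08 rad), for 0.1 s.
4. the pin is through the eye, fully home (value of joint keeper below 0.08 rad and y of pin_tip in the frame of eye below -0.044 m and y of lock_pin in the frame of eye between -0.004 and 0.028 m and x of pin_tip in the frame of eye between -0.012 and 0.012 m and z of pin_tip in the frame of eye between -0.014 and 0.012 m and x of lock_pin in the frame of eye between -0.012 and 0.012 m and z of lock_pin in the frame of eye between -0.014 and 0.012 m), for 0.1 s.
At the end, for the whole second after the job is handed in: Cradle lowered by over 45 mm, both journals within 6 mm of seated (12 mm along the shaft), keeper within 0.08 rad of shut, pin through the eye from the outer side: shoulder under 28 mm from the eye's centre, shoulder and tip within 12 mm of its centre line (14 mm below it); pin and rotor at rest (all of step 2 and all of step 4 and linear speed of each of lock_pin, rotor below 0.02 m/s); the robot touches nothing.
It fails at once if the crank runs back faster than 2.5 rad/s (the cradle drops faster than 50 mm/s) before the cradle is 47 mm down (velocity of joint crank above 2.5 rad/s and value of joint cradle below 0.047 m).
It fails at once if the rotor tips by more than 0.35 rad (not (angle between the y axis of rotor and the y axis of balancer, either way round below 0.35 rad)).
It fails at once if a bystander (spanner, probe stand, spare wheel, test weight, bin, bottle, carton) is moved by more than 25 mm (distance of any of spanner, probe_stand, spare_wheel, test_weight, bin, cleaner, carton from where it was at the start of the episode above 0.025 m).
It fails at once if the drift or the screwdriver is moved by more than 25 mm (distance of any of drift, driver from where it was at the start of the episode above 0.025 m).
It also fails if it takes over 72 s, if anything falls off the work surface, if the arm or the gripper's body presses on something with over 40 N, if the wrist force passes 120 N, or if a joint passes its speed limit or range.

ROBOT

A 7-joint arm with a two-finger parallel gripper is mounted at the origin on the work surface. World frame = base frame: x ahead of the robot, y to its left, z up, the work surface at z = 0. Lengths are in m, angles in rad, forces in N, time in s.
With the tool pointing down it reaches from about 0.35 to 0.9 m from the base axis. Payload 8.1 kg.
Tool frame: the origin (TCP) lies midway between the tips of the shut fingers; the grasp point (between the pads) lies 19 mm behind it (arm.hold_point_z is the distance from the TCP to the grasp point, in m); z points along the fingers, y is the direction in which the jaws open and shut (so a half turn about z gives the same grasp; the last joint's range is limited). The gripper opens to 92 mm and grips with 3 to 60 N. Pads are 19 mm wide; open, the fingers measure 130 mm over their backs; the gripper's body (75 mm by 190 mm) begins 47 mm behind the grasp point.
Start: joints at [1.195, 0.434, 0.025, 1.573, -0.012, 1.134, -0.075], TCP at [0.168, -0.602, 0.227] pointing down, gripper open.
Joint ranges: [-2.62, 2.62], [-0.44, 2.09], [-1.27, 1.32], [0.08, 2.57], [-1.32, 4.46], [0.12, 2], [-2.74, 2.74]. Speed limits (rad/s): [2.22, 2.22, 3.01, 3.01, 3.14, 3.14, 3.14].

INTERFACE

Orientations are given as a rotation vector (axis times angle).
In Python, from cell import arm gives the robot as it stands.
- The arm moves only by the shell command python3 -m pendant 'ROWS' [FORCE]. ROWS is JSON, a list of rows, each a list of 3 entries, a list of its own where there are three numbers: the shift along the tool's x, y, z in m, then the turn, a rotation vector about the tool's x, y, z in degrees, then the finger opening in m, from 0 to 0.0918. A call has 1 to 10 rows; each row shifts and turns the commanded pose from where the row before left it, along the tool's axes as they then stand; what a row does not reach is not made up. A row lasts 1/8 s, in which the tool goes at most 62.5 mm and 10.7 degrees, less where a joint would pass 70% of its speed; a pose out of reach is approached as far as the arm can. A call with a gripper value outside its range is refused whole. The fingers move at their own pace and stop on an object; FORCE is the grip in N (left out, the last holds). Time passes only in rows, so rows that do not move let the fingers close. It gives the time, the measured TCP pose, the force and the opening at its end, in the units of the state.
- arm.observe(): the state, without advancing time (a new reading comes with each control period).
- arm.get_image(name): name is "side" or "top"; returns (picture, depth): 400x640x3 uint8, red, green, blue; 400x640 float32, m along the optical axis (not along the pixel's ray), 0 where there is no reading.
- arm.camera_params(name): a dict with "fovy" (degrees; the focal length in pixels is half the picture's height over the tangent of half this angle, whatever the lens; pixels are square), "cx", "cy" (the principal point, pixels), "rvec" (rotation vector, rad) and "tvec" (3), from world to camera coordinates, as OpenCV has them. Camera axes: x right, y down, z forward; pixel columns grow to the right and rows downward; lengths in m; the calibration is good to about 2 mm. A picture is of the moment at which its call begins. camera_params takes no time and is no camera call.
- arm.sign_off(): hands the job in, once; it reports no verdict.
Trained networks look in the newest picture that a camera, given by its name, has taken for a name from the list of things; names that differ only in an ending like _2 or _b are one class to them, and where a whole thing is asked for, a point or a joint stands for the part that bears it (a point fixed in the world has none). Each returns a list of dicts, best first, with "conf" (0 to 1); they miss things now and then, are a little off and sometimes report something else, mostly with a low value. They report only what shows in the picture. A call takes as long as a camera call. They do not tell look-alikes from the thing itself.
- arm.look_for(camera, label): "rect" ([centre column, centre row, width, height] in pixels, round what is visible of it).
- arm.masks_of(camera, label): "pixels" (400x640 bool, what is visible of it) and "rect" ([centre column, centre row, width, height] in pixels, round what is visible of it).
The state is a dict: "clock": time; "joints": joint angles; "dq": joint speeds; "joint_efforts": joint torques, N m; "position": TCP position; "ee_rot": TCP orientation; "force": force on the tool from outside, world axes, zero at the start; "ft_torque": the same for the moment, N m; "width": opening from 0.0 (shut) to 1.0 (fully open).
Only numpy, scipy, OpenCV 4.12 (cv2) and the standard library are available. Lean on these libraries where they do the work, as an engineer would, in place of code of your own. Each camera call takes 0.05 s, during which the arm holds its last target.

## Working session

There is one attempt and no reset: what is moved stays moved. The work goes in short steps, Python scripts to look and compute and a shell command to move; the robot and the scene stay as the last step left them, time stands still between calls to the robot, and variables do not carry over. Pictures are saved under pics/ and viewed, and the job is handed in when it is done.

```bash
ls -la; mkdir -p pics; python3 - <<'E'
from cell import arm
import cv2,numpy as np
print(arm.observe())
for n in("side","top"):
    im,d=arm.get_image(n); cv2.imwrite(f"pics/{n}0.png",im[:,:,::-1]); np.save(f"pics/{n}0.npy",d); print(n,arm.camera_params(n), d.min(),d.max())
print(arm.hold_point_z)
E
```

```text
total 12
drwxr-xr-x  3 agent agent 4096 Dec  7 14:33 .
drwxr-xr-x 23 root  root  4096 Dec  7 14:33 ..
drwxr-xr-x  2 agent agent 4096 Dec  7 14:33 pics
{'clock': 0.0, 'joints': array([ 1.19540059,  0.43522858,  0.02497725,  1.57409851, -0.01159419,
        1.13402138, -0.07511207]), 'dq': array([-1.75306830e-03, -5.67915300e-05,  5.31417830e-04,  8.79137299e-04,
       -1.70378450e-03,  9.88511469e-05,  8.40629970e-04]), 'joint_efforts': array([-1.39657164e-03, -6.67846155e+01,  9.84576792e-01, -3.14461541e+01,
       -6.04322157e-02,  4.32020926e-02,  1.61422031e-04]), 'position': array([ 0.16818945, -0.60140237,  0.22594102]), 'ee_rot': array([-3.11087860e+00, -4.26836300e-01,  5.80130387e-04]), 'force': array([-0.07451582,  0.17828334,  0.27385392]), 'ft_torque': array([-0.04206798, -0.01940798,  0.00053893]), 'width': 1.0011377712525558}
side {'fovy': 57.235485742545734, 'cx': 322.9064240644743, 'cy': 198.26426057705356, 'rvec': array([ 0.82027639, -2.40489953,  1.26826213]), 'tvec': array([0.42861906, 0.30254056, 0.99312218])} 0.0 3.7413304
top {'fovy': 54.975628107733925, 'cx': 321.37501319618303, 'cy': 197.29785751130407, 'rvec': array([ 2.14019942, -2.16720445,  0.13058968]), 'tvec': array([0.03577078, 0.54884535, 1.24348302])} 0.0 2.2396305
0.0188
```

View pics/side0.png

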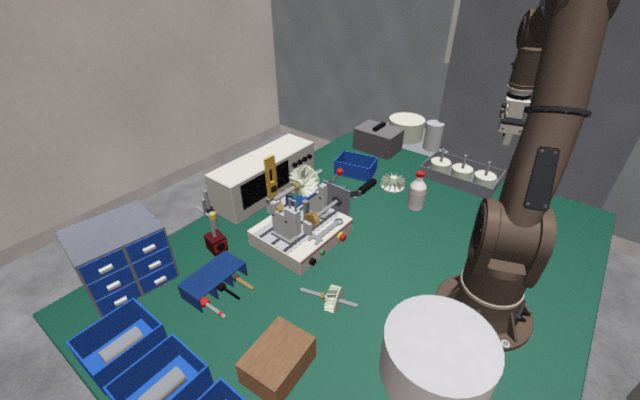

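View pics/top0.png

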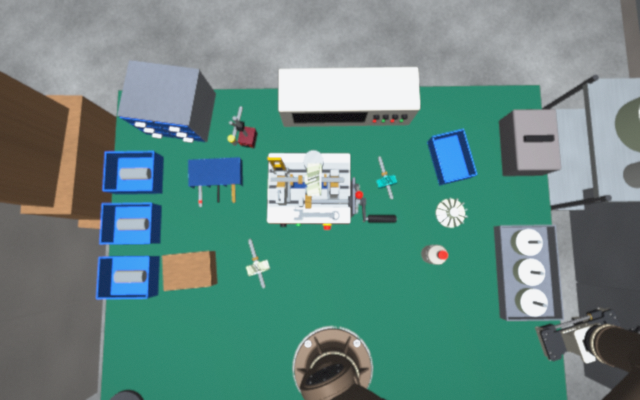

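```bash
cat > h.py <<'E'
import numpy as np,cv2
from cell import arm
from scipy.spatial.transform import Rotation as R
def cam(n,shape=(400,640)):
    p=arm.camera_params(n); f=200/np.tan(np.radians(p['fovy'])/2)
    Rm=R.from_rotvec(p['rvec']).as_matrix(); return f,p['cx'],p['cy'],Rm,np.array(p['tvec'])
def cloud(n,d):
    f,cx,cy,Rm,t=cam(n); v,u=np.mgrid[0:400,0:640]
    P=np.stack([(u-cx)/f*d,(v-cy)/f*d,d],-1)
    return (P-t)@Rm   # world
def proj(n,X):
    f,cx,cy,Rm,t=cam(n); c=np.atleast_2d(X)@Rm.T+t
    return np.c_[f*c[:,0]/c[:,2]+cx,f*c[:,1]/c[:,2]+cy]
def ray(n,u,v):
    f,cx,cy,Rm,t=cam(n); o=-Rm.T@t; return o,Rm.T@np.array([(u-cx)/f,(v-cy)/f,1.])
def atz(n,u,v,z):
    o,d=ray(n,u,v); return o+d*(z-o[2])/d[2]
def crop(im,x0,y0,x1,y1,s): return cv2.resize(im[y0:y1,x0:x1],None,fx=s,fy=s,interpolation=cv2.INTER_CUBIC)
E
python3 - <<'E'
from h import *
t=cv2.imread("pics/top0.png");s=cv2.imread("pics/side0.png")
cv2.imwrite("pics/t1.png",crop(t,170,130,410,250,3.3)); cv2.imwrite("pics/s1.png",crop(s,170,130,390,300,3.5))
for n in("top","side"):
    print(n, -cam(n)[3].T@cam(n)[4])
d=np.load("pics/top0.npy");P=cloud("top",d)
print(np.median(P[230:300,300:420,2]),P[215,280],P[160,345],P[190,320])
E
```

```text
top [0.38820527 0.02328479 1.30288728]
side [-0.05647936  0.77554762  0.81047684]
-0.00048544574313443077 [0.48964786 0.16324149 0.06342498] [ 0.66965992 -0.05081979  0.0573387 ] [0.54252118 0.03150385 0.24869141]
```

View pics/t1.png

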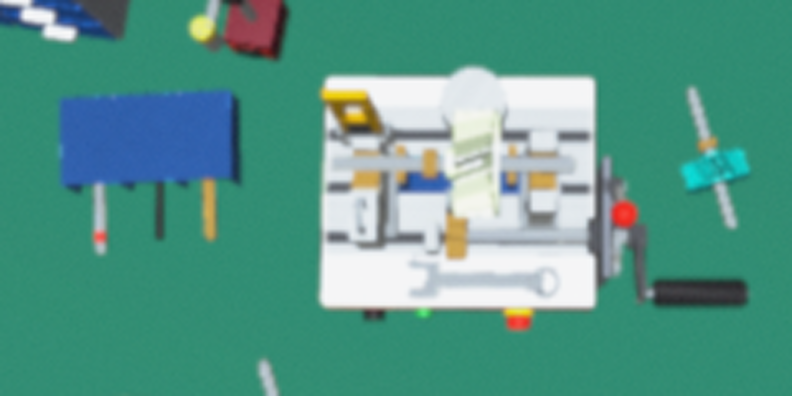

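View pics/s1.png

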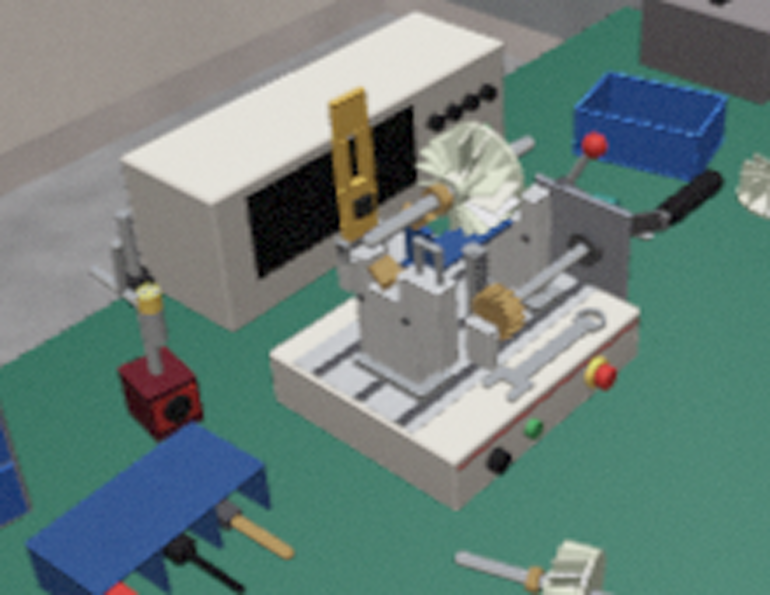

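```bash
python3 - <<'E'
from h import *
for n in("top","side"):
    d=np.load(f"pics/{n}0.npy");P=cloud(n,d)
    m=(abs(P[...,2]-.06)<.008)&(P[...,0]>.42)&(P[...,0]<.75)&(P[...,1]>-.15)&(P[...,1]<.22)
    m=cv2.morphologyEx(m.astype(np.uint8),cv2.MORPH_OPEN,np.ones((3,3)))>0
    k,l,st,c=cv2.connectedComponentsWithStats(m.astype(np.uint8))
    i=1+np.argmax(st[1:,4]); q=P[l==i]
    print(n,st[i],np.median(q[:,2]),cv2.minAreaRect(q[:,:2].astype(np.float32)))
# corners
for c in [(320,307),(595,307),(595,78),(322,78)]:
    print(atz("top",c[0]/3.3+170-.35,c[1]/3.3+130-.35,.06))
for nm in ["rotor","lever_knob","crank_handle","keeper","eye","rack","lock_pin","pin_tip","journal_left"]:
  for n in ("top","side"):
    try: print(nm,n,[( [round(float(x),1) for x in r['rect']],round(r['conf'],2)) for r in arm.look_for(n,nm)[:3]])
    except Exception as e: print(nm,n,e)
print(arm.observe()['clock'])
E
```

```text
top [ 267  181   84   43 1660] 0.06051352546967427 ((0.5310901999473572, 0.0701916441321373), (0.27047890424728394, 0.13486452400684357), 88.20806884765625)
side [ 247  207  105   56 1979] 0.0606987738322386 ((0.5785342454910278, 0.07050265371799469), (0.2755108177661896, 0.23127663135528564), 88.81239318847656)
[0.46557363 0.20690392 0.06      ]
[ 0.46219944 -0.06254433  0.06      ]
[ 0.69148515 -0.06747919  0.06      ]
[0.69521389 0.2062256  0.06      ]
rotor top [([258.6, 265.1, 18.4, 47.0], 0.77), ([307.5, 178.7, 68.3, 33.0], 0.72), ([388.3, 176.5, 19.8, 37.4], 0.52)]
rotor side [([328.2, 302.2, 59.1, 24.9], 0.94)]
lever_knob top [([277.5, 165.4, 20.2, 12.1], 0.45)]
lever_knob side [([353.7, 166.7, 44.8, 29.2], 0.62), ([333.6, 176.2, 13.6, 12.7], 0.55)]
crank_handle top [([382.1, 220.4, 25.5, 9.1], 0.78)]
crank_handle side []
keeper top [([279.3, 166.1, 16.8, 14.9], 0.6)]
keeper side [([269.4, 178.2, 13.7, 49.7], 0.66)]
eye top [([332.6, 193.1, 131.6, 79.8], 0.79), ([309.2, 184.1, 39.5, 15.9], 0.24)]
eye side [([311.9, 214.6, 128.7, 118.4], 0.61), ([300.1, 181.6, 49.2, 38.6], 0.43)]
rack top [([215.2, 172.3, 56.1, 32.5], 0.91)]
rack side [([213.6, 282.1, 66.4, 64.8], 0.71)]
lock_pin top [([200.6, 193.9, 3.1, 18.7], 0.53)]
lock_pin side [([215.3, 306.4, 21.6, 17.5], 0.45), ([243.1, 283.2, 19.0, 16.2], 0.17)]
pin_tip top [([199.6, 196.1, -0.3, 17.5], 0.62)]
pin_tip side [([392.8, 185.3, 20.8, 17.7], 0.72), ([213.1, 310.8, 22.2, 18.9], 0.63)]
journal_left top [([309.1, 180.4, 75.4, 31.3], 0.9), ([259.3, 264.6, 15.0, 50.1], 0.85), ([388.6, 175.6, 18.2, 34.1], 0.85)]
journal_left side [([340.1, 205.1, 66.5, 44.8], 0.73), ([329.0, 300.9, 52.8, 22.3], 0.7), ([300.0, 182.0, 46.4, 35.0], 0.61)]
1.0
```

```bash
cat > fit.py <<'E'
from h import *
from scipy.optimize import least_squares
t=cv2.imread("pics/top0.png").astype(int);s=cv2.imread("pics/side0.png").astype(int)
def blob(im,box,f):
    x0,y0,x1,y1=box; c=im[y0:y1,x0:x1]; w=f(c[...,0],c[...,1],c[...,2]).astype(float); w[w<0]=0
    v,u=np.mgrid[y0:y1,x0:x1]; return np.array([(u*w).sum(),(v*w).sum()])/w.sum(), (w>0).sum()
red=lambda b,g,r: np.where((r-np.maximum(b,g))>50,r-np.maximum(b,g),0)
kt,n1=blob(t,(350,185,370,205),red); ks,n2=blob(s,(330,162,348,180),red)
drk=lambda b,g,r: np.where((b<45)&(g<60)&(r<60),1,0)
ht,n3=blob(t,(366,208,402,228),drk); hs,n4=blob(s,(355,172,382,200),drk)
print(kt,n1,ks,n2,ht,n3,hs,n4)
# triangulate
def tri(a,b):
    o1,d1=ray("top",*a);o2,d2=ray("side",*b)
    A=np.c_[d1,-d2]; x=np.linalg.lstsq(A,o2-o1,rcond=None)[0]; p,q=o1+d1*x[0],o2+d2*x[1]; return (p+q)/2,np.linalg.norm(p-q)
print("knob",tri(kt,ks)); print("handle",tri(ht,hs))
# bed edges, top image: gradient along lines of whiteness (red channel high for bed, low for green)
def edge(rng,fixed,axis,lo,hi):
    out=[]
    for k in rng:
        prof=(t[lo:hi,k,2] if axis=='v' else t[k,lo:hi,2]).astype(float)
        g=abs(np.diff(prof)); 
        i=g.argmax(); w=g[max(0,i-2):i+3]; x=lo+.5+(np.arange(max(0,i-2),max(0,i-2)+len(w))*w).sum()/w.sum()
        out.append((k,x) if axis=='v' else (x,k))
    return np.array(out)
L=edge(range(165,220),0,'h',258,275); Rr=[]
N=edge([*range(272,280),*range(300,320),*range(334,346)],0,'v',217,230); F=edge([*range(272,276),*range(282,300),*range(330,346)],0,'v',146,162)
def W(a): return np.array([atz("top",u,v,.06) for u,v in a])
for nm,a in(("L",L),("N",N),("F",F)):
    w=W(a)
    if nm=="L": c=np.polyfit(w[:,0],w[:,1],1); r=w[:,1]-np.polyval(c,w[:,0])
    else: c=np.polyfit(w[:,1],w[:,0],1); r=w[:,0]-np.polyval(c,w[:,1])
    print(nm,c,r.std(),abs(r).max())
E
python3 fit.py
```

```text
[358.59161853 194.4717955 ] 54 [339.37986755 170.78860927] 35 [nan nan] 0 [367.42342342 185.58558559] 111
knob (array([ 0.53408716, -0.0786659 ,  0.20902216]), np.float64(0.00039560602351862407))
 ** On entry to DLASCL parameter number  4 had an illegal value
 ** On entry to DLASCL parameter number  4 had an illegal value
 ** On entry to DLASCL parameter number  4 had an illegal value
 ** On entry to DLASCL parameter number  4 had an illegal value
 ** On entry to DLASCL parameter number  5 had an illegal value
 ** On entry to DLASCL parameter number  4 had an illegal valuefit.py:6: RuntimeWarning: invalid value encountered in divide
  v,u=np.mgrid[y0:y1,x0:x1]; return np.array([(u*w).sum(),(v*w).sum()])/w.sum(), (w>0).sum()
Traceback (most recent call last):
  File "fit.py", line 16, in <module>
    print("knob",tri(kt,ks)); print("handle",tri(ht,hs))
                                             ~~~^^^^^^^
  File "fit.py", line 15, in tri
    A=np.c_[d1,-d2]; x=np.linalg.lstsq(A,o2-o1,rcond=None)[0]; p,q=o1+d1*x[0],o2+d2*x[1]; return (p+q)/2,np.linalg.norm(p-q)
                       ~~~~~~~~~~~~~~~^^^^^^^^^^^^^^^^^^^^
numpy.linalg.LinAlgError: SVD did not converge in Linear Least Squares
```

```bash
sed -i 's/drk=.*/drk=lambda b,g,r: np.where((g-r<12)\&(g<75),1,0)/' fit.py; python3 fit.py; python3 -c "
import cv2;t=cv2.imread('pics/top0.png');print(t[212:226,384])"
```

```text
[358.59161853 194.4717955 ] 54 [339.37986755 170.78860927] 35 [381.75471698 218.50943396] 159 [365.51798561 186.82014388] 139
knob (array([ 0.53408716, -0.0786659 ,  0.20902216]), np.float64(0.00039560602351862407))
handle (array([ 0.47168049, -0.15301919,  0.13360078]), np.float64(0.005555452299556098))
L [-0.02025197  0.21764022] 0.0006127899675926988 0.0012810091880268715
N [0.01367179 0.46169145] 0.00021071867920182687 0.0005123735103411131
F [0.01560184 0.69442958] 0.00010478400892554008 0.00023306420174606934
[[115 141  49]
 [109 132  48]
 [ 84 102  41]
 [ 52  60  36]
 [ 48  46  45]
 [ 56  51  53]
 [ 64  60  61]
 [ 63  60  60]
 [ 56  51  51]
 [ 51  51  44]
 [ 65  75  36]
 [ 94 114  42]
 [110 135  46]
 [116 141  50]]
```

```bash
cat >> h.py <<'E'
C=np.array([.5787,.0707,0]); YAW=-0.016
Rm_=R.from_euler('z',YAW).as_matrix()
def M(x,y,z): return C+Rm_@np.array([x,y,z])       # machine->world
def inM(p): return Rm_.T@(np.asarray(p)-C)
A=Rm_@np.array([[0,1,0],[1,0,0],[0,0,-1.]])   # tool x=+y m, tool y=+x m
B=Rm_@np.array([[1,0,0],[0,-1,0],[0,0,-1.]])  # tool x=+x, tool y=-y
from scipy.linalg import logm,expm
def plan(p,Rt,n,p0=None,R0=None):
    o=arm.observe()
    T0=np.eye(4);T0[:3,:3]=R.from_rotvec(o['ee_rot']).as_matrix() if R0 is None else R0;T0[:3,3]=o['position'] if p0 is None else p0
    T1=np.eye(4);T1[:3,:3]=Rt;T1[:3,3]=p
    s=expm(np.real(logm(np.linalg.inv(T0)@T1))/n)
    print(n,"x shift mm",np.round(s[:3,3]*1e3,2),"rot deg",np.round(np.degrees(R.from_matrix(s[:3,:3]).as_rotvec()),2), "clock",o['clock'])
    T=T0.copy(); zs=[]
    for i in range(n): T=T@s; zs.append(np.round(T[:3,3],2).tolist())
    if n>4: print(zs[n//2],zs[-1])
def st():
    o=arm.observe(); print("clk",o['clock'],"posM",np.round(inM(o['position']),4),"pos",np.round(o['position'],4),"F",np.round(o['force'],1),"w",round(o['width']*91.8,1),"q",np.round(o['joints'],2))
E
python3 - <<'E'
from h import *
d=np.load("pics/top0.npy");P=cloud("top",d)
for nm,(a,b,c,e) in dict(turq=(374,155,402,202),scope=(280,70,420,125),pin=(196,187,205,208),rack=(190,158,242,186)).items():
    q=P[b:e,a:c].reshape(-1,3); q=q[q[:,2]>-.05]; print(nm,np.percentile(q[:,2],[50,90,99]),q[:,0].min(),q[:,0].max(),q[:,1].min(),q[:,1].max())
print("overlay check")
im=cv2.imread("pics/top0.png"); sd=cv2.imread("pics/side0.png")
pts=dict(knob=M(-.042,-.15,.206),hand=M(-.106,-.225,.1375),eye=M(-.045,.08,.206),hinge=M(.034,.08,.193),jl=M(0,.08,.215),jr=M(0,-.08,.215),stop=M(-.045,.08,.22))
big=[]
for n,i in(("top",im),("side",sd)):
    k=4;j=cv2.resize(i,None,fx=k,fy=k,interpolation=cv2.INTER_CUBIC)
    for p in pts.values():
        u=proj(n,p)[0]; cv2.circle(j,(int(u[0]*k+k/2),int(u[1]*k+k/2)),3,(255,0,255),-1)
    for e in ([-.115,.135],[-.115,-.135],[.115,-.135],[.115,.135]):
        u=proj(n,M(*e,.06))[0]; cv2.circle(j,(int(u[0]*k+k/2),int(u[1]*k+k/2)),3,(0,255,255),-1)
    x0,y0=(255,145) if n=="top" else (240,140)
    big.append(j[y0*k:(y0+110)*k,x0*k:(x0+ (150 if n=="top" else 150))*k])
cv2.imwrite("pics/ov_t.png",big[0]);cv2.imwrite("pics/ov_s.png",big[1])
plan(M(-.09,-.15,.33),A,12)
E
```

```text
turq [0.00034046 0.04527961 0.06354144] 0.3882052708668347 0.7001962536722843 -0.24911818673362845 0.02328478603657382
scope [0.15847874 0.16204039 0.16484288] 0.3882052708668347 0.9430737971079985 -0.3218078663435195 0.17118268349568896
pin [0.00221532 0.01009604 0.01428613] 0.5251760572489124 0.5954343956459163 0.42903966757816475 0.460359690681249
rack [0.0517983  0.05497476 0.05824374] 0.3882052708668347 0.6979126022150424 0.02328478603657382 0.4826112832592158
overlay check
12 x shift mm [53.98 -9.   -8.61] rot deg [ 0.    0.   -6.12] clock 1.0
[0.44, -0.34, 0.29] [0.49, -0.08, 0.33]
```

View pics/ov_t.png

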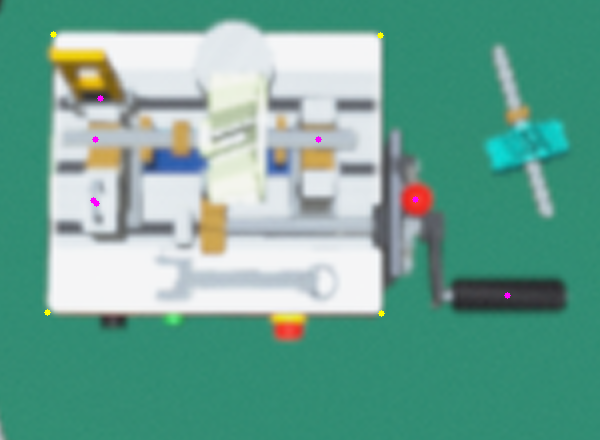

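View pics/ov_s.png

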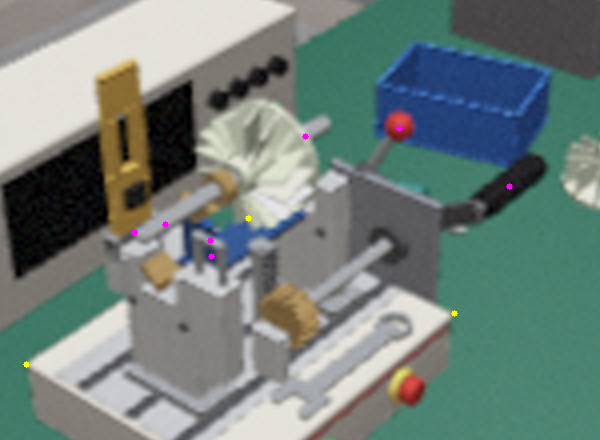

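```bash
python3 -m pendant '[[[0.054,-0.009,-0.0086],[0,0,-6.1],0],[[0.054,-0.009,-0.0086],[0,0,-6.1],0],[[0.054,-0.009,-0.0086],[0,0,-6.1],0],[[0.054,-0.009,-0.0086],[0,0,-6.1],0],[[0.054,-0.009,-0.0086],[0,0,-6.1],0],[[0.054,-0.009,-0.0086],[0,0,-6.1],0],[[0.054,-0.009,-0.0086],[0,0,-6.1],0],[[0.054,-0.009,-0.0086],[0,0,-6.1],0],[[0.054,-0.009,-0.0086],[0,0,-6.1],0],[[0.054,-0.009,-0.0086],[0,0,-6.1],0]]' 10
python3 - <<'E'
from h import *
st();plan(M(-.09,-.15,.30),A,3)
E
```

```text
clock: 2.25
position: [0.4865, -0.1856, 0.3131]
ee_rot: [2.461, 1.952, 0.0]
force: [-0.4, -1.0, 0.0]
width: 0.009
clk 2.25 posM [-0.0881 -0.2578  0.3131] pos [ 0.4865 -0.1856  0.3131] F [-0.4 -1.   0. ] w 0.8 q [ 0.58  0.23 -0.4   1.66  0.09  1.26 -0.06]
3 x shift mm [35.53 -5.74  4.36] rot deg [ 0.01  0.   -4.08] clock 2.25
```

```bash
python3 -m pendant '[[[0.0355,-0.0057,0.004],[0,0,-4.1],0],[[0.0355,-0.0057,0.004],[0,0,-4.1],0],[[0.0355,-0.0057,0.004],[0,0,-4.1],0],[[0,0,0.035],[0,0,0],0],[[0,0,0.035],[0,0,0],0],[[0,0,0.020],[0,0,0],0],[[0,0,0],[0,0,0],0]]'
python3 - <<'E'
from h import *
st();plan(M(-.085,-.15,.2),A,1)
im,d=arm.get_image("side");cv2.imwrite("pics/s2.png",crop(im[:,:,::-1],270,100,430,220,4))
E
```

```text
clock: 3.12
position: [0.4853, -0.0797, 0.2097]
ee_rot: [-2.241, -2.199, 0.003]
force: [1.4, 0.0, -0.1]
width: 0.005
clk 3.125 posM [-0.091  -0.1519  0.2097] pos [ 0.4853 -0.0797  0.2097] F [ 1.4  0.  -0.1] w 0.5 q [ 0.45  0.28 -0.49  1.88  0.15  1.02 -0.12]
1 x shift mm [1.93 6.   9.64] rot deg [-0.16 -0.02 -0.15] clock 3.125
```

View pics/s2.png

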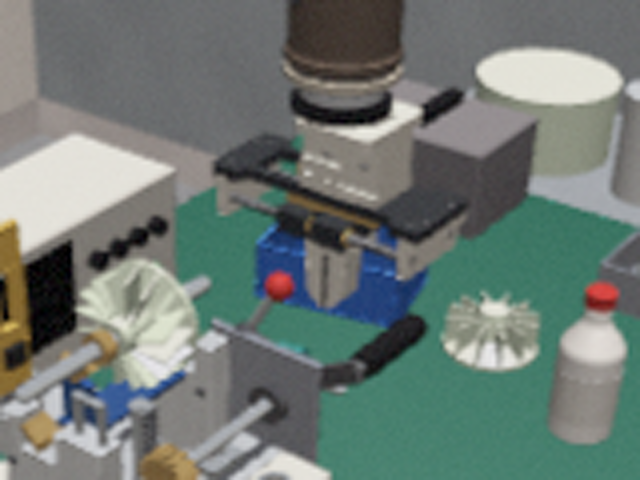

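```bash
python3 -m pendant '[[[0.002,0,0.010],[0,0,0],0],[[0,0.018,0],[0,0,0],0],[[0,0.015,0],[0,0,0],0],[[0,0.015,0],[0,0,0],0],[[0,0.012,0],[0,0,0],0],[[0,0.012,0],[0,0,0],0],[[0,0.008,0],[0,0,0],0],[[0,0,0],[0,0,0],0]]'
python3 - <<'E'
from h import *
st()
im,d=arm.get_image("side");cv2.imwrite("pics/s3.png",crop(im[:,:,::-1],270,100,430,220,4))
E
```

```text
clock: 4.18
position: [0.5664, -0.0791, 0.2001]
ee_rot: [-2.241, -2.2, 0.001]
force: [-0.2, 0.0, 0.9]
width: 0.009
clk 4.175 posM [-0.0099 -0.15    0.2001] pos [ 0.5664 -0.0791  0.2001] F [-0.2  0.   0.9] w 0.8 q [ 0.38  0.42 -0.46  1.71  0.21  1.06 -0.17]
```

View pics/s3.png

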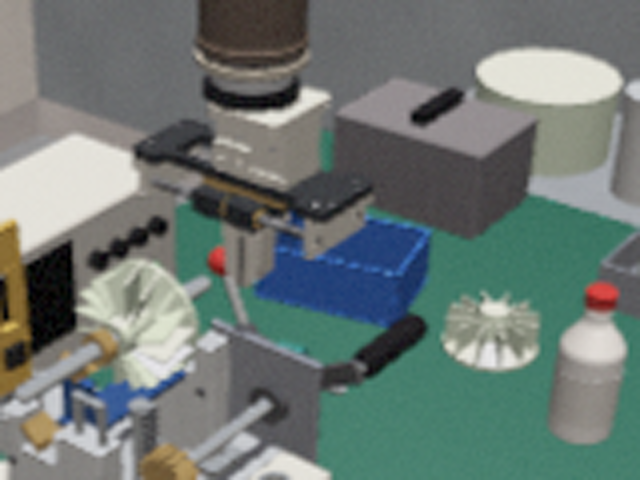

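```bash
python3 -m pendant '[[[0,0.005,0],[0,0,0],0],[[0,0.004,0],[0,0,0],0],[[0,0,0],[0,0,0],0]]'
python3 - <<'E'
from h import *
st()
im,d=arm.get_image("top");cv2.imwrite("pics/t3.png",crop(im[:,:,::-1],260,140,420,240,4))
E
```

```text
clock: 4.6
position: [0.5746, -0.0795, 0.2003]
ee_rot: [-2.241, -2.2, 0.002]
force: [-3.9, -1.0, 1.4]
width: 0.005
clk 4.6 posM [-0.0017 -0.1502  0.2003] pos [ 0.5746 -0.0795  0.2003] F [-3.9 -1.   1.4] w 0.4 q [ 0.37  0.43 -0.46  1.69  0.21  1.07 -0.17]
```

View pics/t3.png

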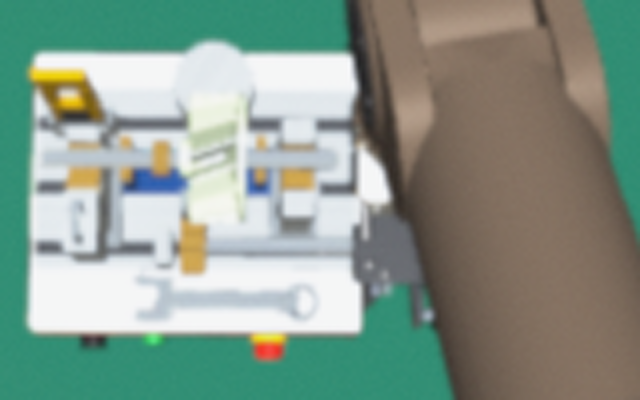

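```bash
python3 -m pendant '[[[0,-0.020,0],[0,0,0],0],[[-0.02,-0.024,-0.02],[0,0,0],0.052],[[-0.03,-0.03,0],[0,0,0],0.052],[[-0.03,-0.031,0],[0,0,0],0.052],[[0,0,0],[0,0,0],0.052]]'
python3 - <<'E'
from h import *
st();plan(M(-.1063,-.23,.1187),A,1)
im,d=arm.get_image("side");cv2.imwrite("pics/s4.png",crop(im[:,:,::-1],270,100,430,220,4))
E
```

```text
clock: 5.28
position: [0.4672, -0.1604, 0.2211]
ee_rot: [2.246, 2.194, -0.002]
force: [-0.4, 0.3, 0.3]
width: 0.39
clk 5.275 posM [-0.1078 -0.2328  0.2211] pos [ 0.4672 -0.1604  0.2211] F [-0.4  0.3  0.3] w 35.8 q [ 0.59  0.27 -0.46  1.86  0.14  1.04  0.06]
1 x shift mm [  3.04   1.42 102.36] rot deg [ 0.03  0.12 -0.44] clock 5.275
```

View pics/s4.png

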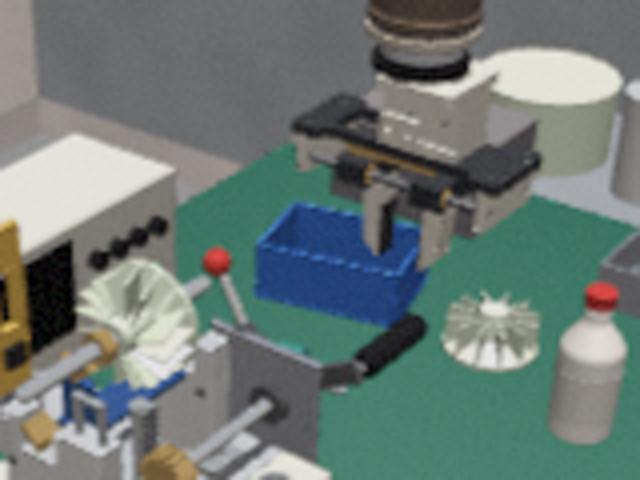

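```bash
python3 -m pendant '[[[0.003,0.001,0.015],[0,0,0],0.054],[[0,0,0.03],[0,0,0],0.054],[[0,0,0.03],[0,0,0],0.054],[[0,0,0.022],[0,0,0],0.054],[[0,0,0.004],[0,0,0],0.054],[[0,0,0],[0,0,0],0.054]]'
python3 - <<'E'
from h import *
st();plan(M(-.1063,-.23,.1187),A,1)
im,d=arm.get_image("side");cv2.imwrite("pics/s5.png",crop(im[:,:,::-1],300,120,420,210,5))
E
```

```text
clock: 6.08
position: [0.4704, -0.1536, 0.1196]
ee_rot: [-2.24, -2.202, -0.001]
force: [0.8, -0.5, 0.6]
width: 0.592
clk 6.075 posM [-0.1047 -0.226   0.1196] pos [ 0.4704 -0.1536  0.1196] F [ 0.8 -0.5  0.6] w 54.3 q [ 0.55  0.39 -0.43  1.99  0.22  0.81 -0.03]
1 x shift mm [-4.02 -1.62  0.9 ] rot deg [-0.   -0.03 -0.08] clock 6.075
```

View pics/s5.png

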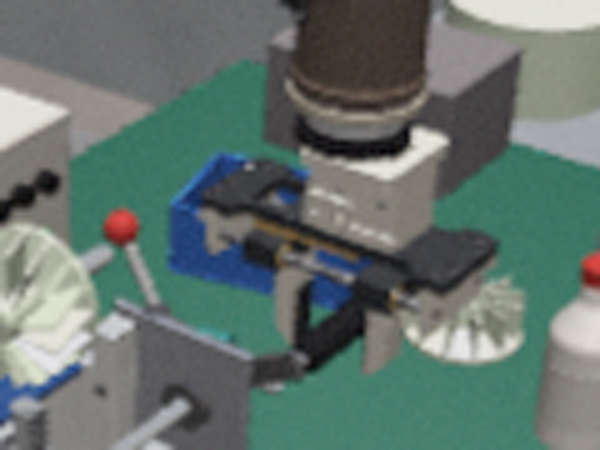

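```bash
python3 -m pendant '[[[-0.003,-0.001,0],[0,0,0],0.015],[[0,0,0],[0,0,0],0.015],[[0,0,0],[0,0,0],0.015],[[0,0,0],[0,0,0],0.015],[[0,0,0],[0,0,0],0.015]]' 45
python3 - <<'E'
from h import *
st()
c=np.array([-.05,-.225,.105])
o=inM(arm.observe()['position'])+[0,0,.0188]; v=o-c; print("angle",150-np.degrees(np.arctan2(v[2],v[0])),"r",np.hypot(v[0],v[2]))
E
```

```text
clock: 6.75
position: [0.4695, -0.1576, 0.1201]
ee_rot: [2.241, 2.199, 0.001]
force: [2.8, -1.3, 0.5]
width: 0.272
clk 6.75 posM [-0.1055 -0.23    0.1201] pos [ 0.4695 -0.1576  0.1201] F [ 2.8 -1.3  0.5] w 25.0 q [ 0.55  0.39 -0.43  1.99  0.22  0.81 -0.02]
angle 1.4107736246193099 r 0.06501686847644061
```

```bash
python3 - <<'E'
import numpy as np
a=lambda th: np.radians(150)-th
p=lambda th: 65*np.array([np.cos(a(th)),np.sin(a(th))])
for th in [0,-.1,-.2]: print(th,np.round(p(th-.1)-p(th),1))
th=-.25
while th<2.5:
    n=min(th+.1,2.5); d=p(n)-p(th); print(round(th,2),np.round([d[0],-d[1]],1)); th=n
E
python3 -m pendant '[[[0,-0.003,0.0058],[0,0,0],0.015],[[0,-0.0024,0.006],[0,0,0],0.015],[[0,-0.001,0.003],[0,0,0],0.015],[[0,0,0],[0,0,0],0.015]]'
python3 - <<'E'
from h import *
st()
im,d=arm.get_image("side");cv2.imwrite("pics/s6.png",crop(im[:,:,::-1],300,120,420,210,5))
c=np.array([-.05,-.225,.105])
o=inM(arm.observe()['position'])+[0,0,.0188]; v=o-c; print("angle",np.radians(150)-(np.arctan2(v[2],v[0])),"r",np.hypot(v[0],v[2]))
E
```

```text
0 [-3.  -5.8]
-0.1 [-2.4 -6. ]
-0.2 [-1.8 -6.3]
-0.25 [ 2.1 -6.2]
-0.15 [ 2.7 -5.9]
-0.05 [ 3.2 -5.6]
0.05 [ 3.8 -5.3]
0.15 [ 4.3 -4.9]
0.25 [ 4.8 -4.4]
0.35 [ 5.2 -3.9]
0.45 [ 5.5 -3.4]
0.55 [ 5.9 -2.8]
0.65 [ 6.1 -2.2]
0.75 [ 6.3 -1.6]
0.85 [ 6.4 -1. ]
0.95 [ 6.5 -0.3]
1.05 [6.5 0.3]
1.15 [6.4 1. ]
1.25 [6.3 1.6]
1.35 [6.1 2.2]
1.45 [5.8 2.8]
1.55 [5.5 3.4]
1.65 [5.2 3.9]
1.75 [4.7 4.4]
1.85 [4.3 4.9]
1.95 [3.8 5.3]
2.05 [3.2 5.6]
2.15 [2.6 5.9]
2.25 [2.  6.2]
2.35 [1.4 6.3]
2.45 [0.5 3.2]
clock: 7.25
position: [0.4633, -0.1575, 0.1047]
ee_rot: [2.241, 2.199, 0.002]
force: [6.1, -2.0, 1.8]
width: 0.272
clk 7.25 posM [-0.1117 -0.23    0.1047] pos [ 0.4633 -0.1575  0.1047] F [ 6.1 -2.   1.8] w 25.0 q [ 0.55  0.4  -0.43  2.02  0.24  0.77 -0.03]
angle -0.23101376513819982 r 0.06443668797807475
```

View pics/s6.png

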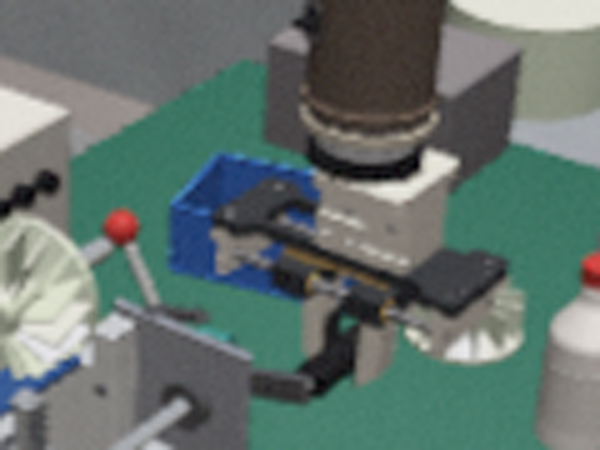

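```bash
python3 -m pendant '[[[0,0.002,-0.0062],[0,0,0],0.015],[[0,0.0027,-0.0059],[0,0,0],0.015],[[0,0.0032,-0.0056],[0,0,0],0.015],[[0,0.0038,-0.0053],[0,0,0],0.015],[[0,0.0043,-0.0049],[0,0,0],0.015],[[0,0,0],[0,0,0],0.015]]'
cat > cr.py <<'E'
from h import *
st()
c=np.array([-.05,-.225,.105])
o=inM(arm.observe()['position'])+[0,0,.0188]; v=o-c; print("crank",np.radians(150)-(np.arctan2(v[2],v[0])),"r",np.hypot(v[0],v[2]))
E
python3 cr.py
```

```text
clock: 8.05
position: [0.4789, -0.1577, 0.1329]
ee_rot: [2.242, 2.2, 0.0]
force: [4.9, -1.2, -0.6]
width: 0.272
clk 8.05 posM [-0.0962 -0.23    0.1329] pos [ 0.4789 -0.1577  0.1329] F [ 4.9 -1.2 -0.6] w 25.0 q [ 0.55  0.39 -0.44  1.95  0.21  0.85 -0.02]
crank 0.2676353581583455 r 0.06569015284232108
```

```bash
python3 -m pendant '[[[0,0.0048,-0.0044],[0,0,0],0.015],[[0,0.0052,-0.0039],[0,0,0],0.015],[[0,0.0055,-0.0034],[0,0,0],0.015],[[0,0.0059,-0.0028],[0,0,0],0.015],[[0,0.0061,-0.0022],[0,0,0],0.015],[[0,0.0063,-0.0016],[0,0,0],0.015],[[0,0.0064,-0.001],[0,0,0],0.015],[[0,0.0065,-0.0003],[0,0,0],0.015],[[0,0.0065,0.0003],[0,0,0],0.015],[[0,0,0],[0,0,0],0.015]]'
python3 cr.py; python3 - <<'E'
from h import *
im,d=arm.get_image("side");cv2.imwrite("pics/s7.png",crop(im[:,:,::-1],250,110,400,220,5))
E
```

```text
clock: 9.3
position: [0.5334, -0.1588, 0.1529]
ee_rot: [2.241, 2.199, 0.003]
force: [4.5, -2.9, 5.8]
width: 0.27
clk 9.3 posM [-0.0416 -0.2302  0.1529] pos [ 0.5334 -0.1588  0.1529] F [ 4.5 -2.9  5.8] w 24.7 q [ 0.51  0.44 -0.43  1.81  0.22  0.94 -0.03]
crank 1.1727665465122523 r 0.06720707420567926
```

View pics/s7.png

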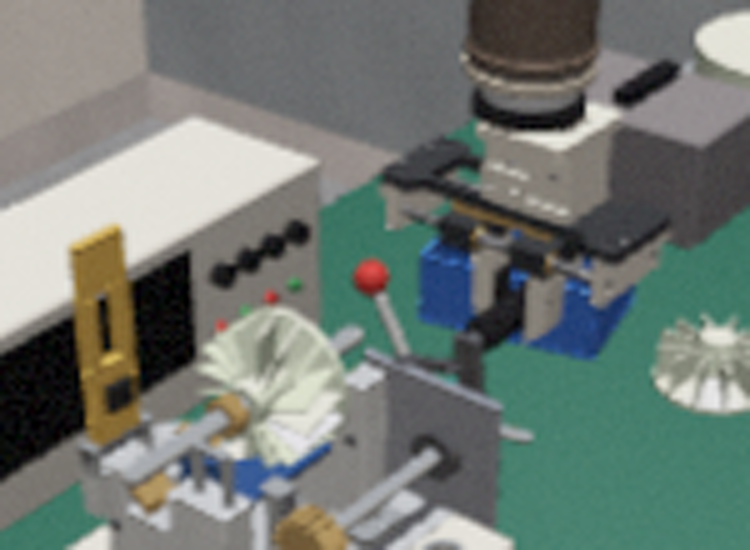

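```bash
python3 -m pendant '[[[0,0.0064,0.0015],[0,0,0],0.015],[[0,0.0063,0.002],[0,0,0],0.015],[[0,0.0061,0.0025],[0,0,0],0.015],[[0,0.0058,0.003],[0,0,0],0.015],[[0,0.0053,0.0034],[0,0,0],0.015],[[0,0.005,0.004],[0,0,0],0.015],[[0,0,0],[0,0,0],0.015]]'
python3 cr.py
```

```text
clock: 10.22
position: [0.5697, -0.1595, 0.1367]
ee_rot: [2.239, 2.198, 0.005]
force: [7.3, -3.0, 4.2]
width: 0.273
clk 10.225 posM [-0.0054 -0.2303  0.1367] pos [ 0.5697 -0.1595  0.1367] F [ 7.3 -3.   4.2] w 25.0 q [ 0.47  0.5  -0.41  1.74  0.24  0.94 -0.06]
crank 1.7712199241957713 r 0.06738665230586224
```

```bash
python3 -m pendant '[[[0,0.0042,0.0044],[0,0,0],0.015],[[0,0.0039,0.0049],[0,0,0],0.015],[[0,0.0034,0.0053],[0,0,0],0.015],[[0,0.0029,0.0056],[0,0,0],0.015],[[0,0.0023,0.0059],[0,0,0],0.015],[[0,0.0018,0.0062],[0,0,0],0.015],[[0,0.0012,0.0063],[0,0,0],0.015],[[0,0,0],[0,0,0],0.015]]'
python3 cr.py;python3 - <<'E'
from h import *
im,d=arm.get_image("side");cv2.imwrite("pics/s8.png",crop(im[:,:,::-1],250,110,400,220,5))
E
```

```text
clock: 11.22
position: [0.5904, -0.1599, 0.098]
ee_rot: [2.238, 2.197, 0.008]
force: [12.5, -3.8, 0.3]
width: 0.271
clk 11.225 posM [ 0.0154 -0.2304  0.098 ] pos [ 0.5904 -0.1599  0.098 ] F [12.5 -3.8  0.3] w 24.8 q [ 0.45  0.57 -0.39  1.73  0.27  0.88 -0.08]
crank 2.4388146571236455 r 0.06645043534356812
```

View pics/s8.png

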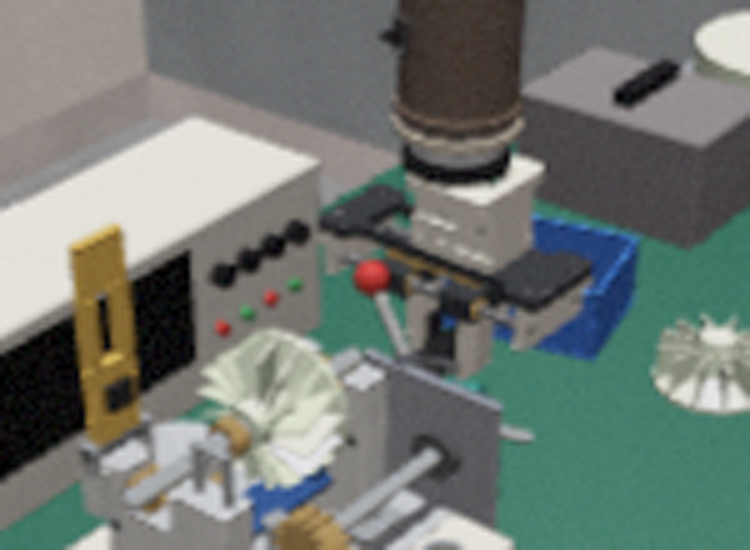

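```bash
python3 -m pendant '[[[0,0.001,0.004],[0,0,0],0.015],[[0,0.0005,0.003],[0,0,0],0.015],[[0,0,0],[0,0,0],0.015]]'
python3 cr.py
```

```text
clock: 11.65
position: [0.5911, -0.1599, 0.0948]
ee_rot: [2.238, 2.196, 0.006]
force: [-4.0, -1.7, 35.5]
width: 0.272
clk 11.65 posM [ 0.0161 -0.2304  0.0948] pos [ 0.5911 -0.1599  0.0948] F [-4.  -1.7 35.5] w 25.0 q [ 0.44  0.58 -0.39  1.73  0.28  0.88 -0.09]
crank 2.4881299640534036 r 0.0666983200652193
```

```bash
python3 -m pendant '[[[0,0,-0.003],[0,0,0],0.05],[[0,0,0],[0,0,0],0.05],[[0,0,0],[0,0,0],0.05],[[0,0,-0.03],[0,0,0],0.05],[[0,0,-0.06],[0,0,0],0.03],[[0,0,-0.06],[0,0,0],0.0],[[0,0,-0.06],[0,0,0],0]]' 10
python3 cr.py;python3 - <<'E'
from h import *
im,d=arm.get_image("side");cv2.imwrite("pics/s9.png",crop(im[:,:,::-1],230,110,380,220,5));cv2.imwrite("pics/s9f.png",im[:,:,::-1])
im,d=arm.get_image("top");cv2.imwrite("pics/t9.png",crop(im[:,:,::-1],250,140,410,240,5));cv2.imwrite("pics/t9f.png",im[:,:,::-1])
E
```

```text
clock: 12.52
position: [0.5869, -0.1594, 0.3043]
ee_rot: [-2.241, -2.2, 0.001]
force: [0.8, -0.6, 0.3]
width: 0.268
clk 12.525 posM [ 0.0119 -0.2299  0.3043] pos [ 0.5869 -0.1594  0.3043] F [ 0.8 -0.6  0.3] w 24.6 q [ 0.48  0.4  -0.44  1.47  0.17  1.32  0.01]
crank 1.323850110875928 r 0.22673144631785686
```

View pics/s9.png

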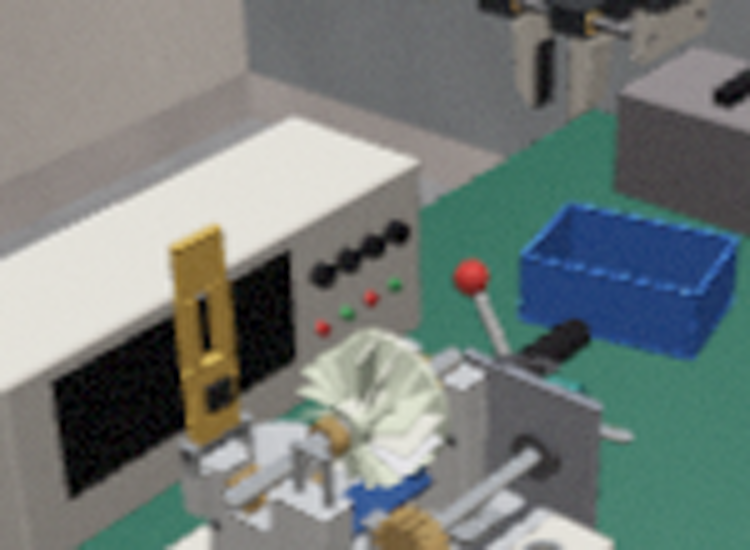

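View pics/t9.png

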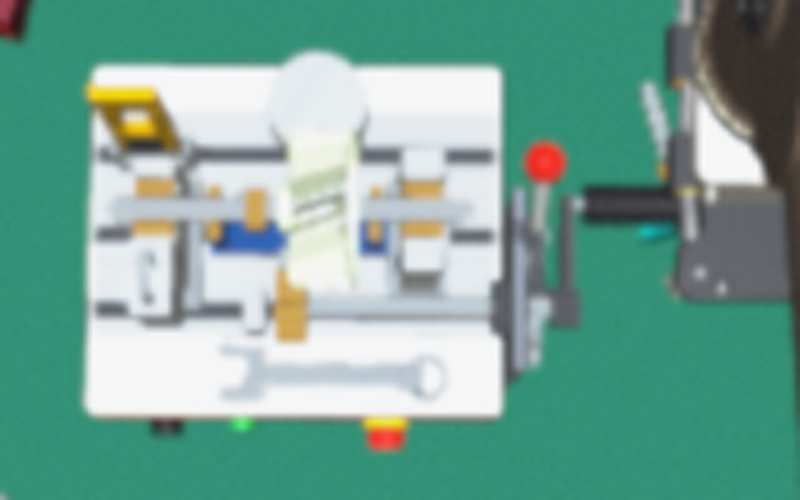

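```bash
python3 - <<'E'
from h import *
for n,x0,y0 in(("top",250,140),("side",230,110)):
    for nm,p in(("shaftL",M(0,.108,.175)),("shaftR",M(0,-.108,.175)),("shaftLup",M(0,.108,.18))):
        u=proj(n,p)[0]; print(n,nm,np.round((u-[x0,y0])*5+2,0))
    for k in (1.4,1.5,1.57,1.65,1.75,1.85,2):
        e=M(.034-.136*np.cos(k),.08,.193+.136*np.sin(k)); print(n,k,np.round((proj(n,e)[0]-[x0,y0])*5+2,0))
    for k in (1.4,1.6,1.8,2.):
        print([np.round((proj(n,M(.034-.136*np.cos(k)+s*.004*np.sin(k),.08+w,.193+.136*np.sin(k)+s*.004*np.cos(k)))[0]-[x0,y0])*5+2,0).tolist() for s in(-1,1) for w in(-.018,.018)])
E
```

```text
top shaftL [105. 210.]
top shaftR [468. 211.]
top shaftLup [104. 209.]
top 1.4 [119. 141.]
top 1.5 [120. 114.]
top 1.57 [120.  96.]
top 1.65 [120.  76.]
top 1.75 [121.  51.]
top 1.85 [122.  28.]
top 2 [125.  -4.]
[[154.0, 148.0], [85.0, 148.0], [154.0, 133.0], [85.0, 133.0]]
[[155.0, 96.0], [85.0, 96.0], [155.0, 81.0], [85.0, 81.0]]
[[156.0, 46.0], [87.0, 46.0], [157.0, 33.0], [88.0, 33.0]]
[[159.0, 2.0], [90.0, 2.0], [159.0, -10.0], [91.0, -10.0]]
side shaftL [227. 508.]
side shaftR [458. 356.]
side shaftLup [226. 501.]
side 1.4 [228. 254.]
side 1.5 [211. 244.]
side 1.57 [198. 238.]
side 1.65 [185. 233.]
side 1.75 [168. 229.]
side 1.85 [152. 227.]
side 2 [131. 228.]
[[256.0, 245.0], [210.0, 270.0], [246.0, 239.0], [200.0, 263.0]]
[[221.0, 226.0], [175.0, 250.0], [211.0, 223.0], [165.0, 246.0]]
[[188.0, 217.0], [141.0, 240.0], [179.0, 216.0], [132.0, 239.0]]
[[158.0, 216.0], [111.0, 239.0], [149.0, 218.0], [103.0, 241.0]]
```

```bash
python3 - <<'E'
from h import *
o=arm.observe();R0=R.from_rotvec(o['ee_rot']).as_matrix()
plan(M(.072,.08,.375),B,10,p0=o['position']+[0,0,.06],R0=R0)
E
```

```text
10 x shift mm [ 30.19 -17.58  -0.61] rot deg [ 0.05 -0.04  8.99] clock 12.625
[0.57, 0.04, 0.37] [0.65, 0.15, 0.38]
```

```bash
python3 -m pendant '[[[0,0,-0.055],[0,0,0],0],[[0.0302,-0.0176,-0.0015],[0,0,9],0],[[0.0302,-0.0176,-0.0006],[0,0,9],0],[[0.0302,-0.0176,-0.0006],[0,0,9],0],[[0.0302,-0.0176,-0.0006],[0,0,9],0],[[0.0302,-0.0176,-0.0006],[0,0,9],0],[[0.0302,-0.0176,-0.0006],[0,0,9],0],[[0.0302,-0.0176,-0.0006],[0,0,9],0],[[0.0302,-0.0176,-0.0006],[0,0,9],0],[[0.0302,-0.0176,-0.0006],[0,0,9],0]]'
python3 - <<'E'
from h import *
st(); plan(M(.072,.08,.375),B,2)
E
```

```text
clock: 13.88
position: [0.6221, 0.1289, 0.3632]
ee_rot: [3.134, 0.21, -0.003]
force: [0.4, -0.0, -0.4]
width: 0.006
clk 13.875 posM [0.0425 0.0589 0.3632] pos [0.6221 0.1289 0.3632] F [ 0.4 -0.  -0.4] w 0.5 q [-0.09  0.41 -0.3   1.29  0.12  1.46 -1.82]
2 x shift mm [15.86 -8.84 -5.92] rot deg [0.01 0.06 4.29] clock 13.875
```

```bash
python3 -m pendant '[[[0.0159,-0.0088,-0.004],[0,0,4.3],0],[[0.0159,-0.0088,-0.004],[0,0,4.3],0],[[0,0,0],[0,0,0],0]]'
python3 - <<'E'
from h import *
st(); plan(M(.072,.08,.30),B,1)
im,d=arm.get_image("side");cv2.imwrite("pics/s10.png",crop(im[:,:,::-1],210,60,360,220,4))
E
```

```text
clock: 14.25
position: [0.6521, 0.1493, 0.3706]
ee_rot: [3.141, -0.016, -0.004]
force: [-1.0, -0.5, -0.5]
width: 0.008
clk 14.25 posM [0.0721 0.0797 0.3706] pos [0.6521 0.1493 0.3706] F [-1.  -0.5 -0.5] w 0.8 q [-0.15  0.47 -0.27  1.18  0.12  1.51 -1.98]
1 x shift mm [ 6.000e-02 -2.700e-01  7.055e+01] rot deg [0.02 0.14 0.33] clock 14.25
```

View pics/s10.png

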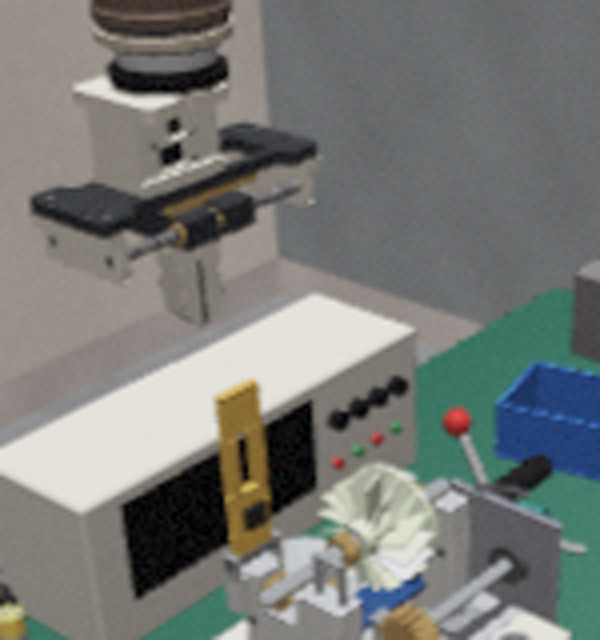

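```bash
python3 -m pendant '[[[0,0,0.035],[0,0,0],0],[[0,0,0.036],[0,0,0],0],[[-0.0245,0,0.002],[0,0,0],0],[[-0.014,0,0],[0,0,0],0],[[-0.014,0,0],[0,0,0],0],[[-0.0138,0,0.004],[0,0,0],0],[[-0.0138,0,0.004],[0,0,0],0],[[-0.0128,0,0.0073],[0,0,0],0],[[-0.0128,0,0.0073],[0,0,0],0],[[0,0,0],[0,0,0],0]]'
python3 - <<'E'
from h import *
st(); 
im,d=arm.get_image("side");cv2.imwrite("pics/s11.png",crop(im[:,:,::-1],210,60,360,220,4))
E
```

```text
clock: 15.55
position: [0.5455, 0.1496, 0.2773]
ee_rot: [3.141, -0.017, 0.0]
force: [-0.8, -1.3, 0.2]
width: 0.007
clk 15.55 posM [-0.0345  0.0784  0.2773] pos [0.5455 0.1496 0.2773] F [-0.8 -1.3  0.2] w 0.6 q [-0.13  0.32 -0.31  1.63  0.1   1.21 -2.04]
```

View pics/s11.png

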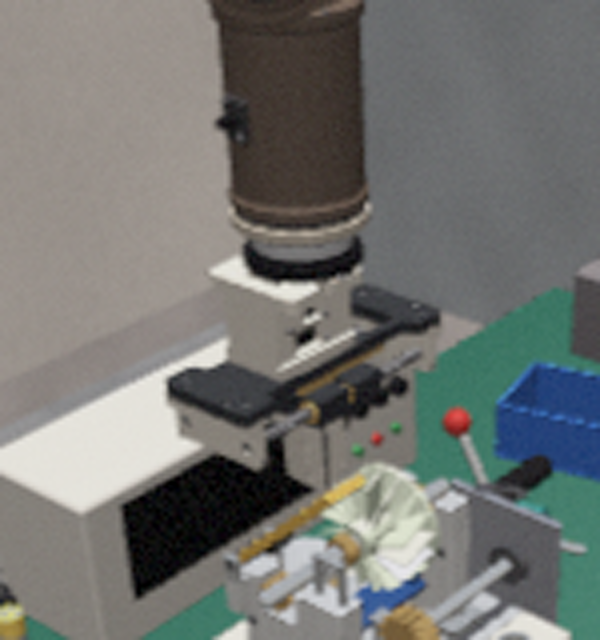

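Keeper is following the finger at about 45° (end at crop 360,480). Continue the arc down.

```bash
python3 -m pendant '[[[-0.0111,-0.0015,0.0105],[0,0,0],0],[[-0.0111,0,0.0103],[0,0,0],0],[[-0.0083,0,0.0134],[0,0,0],0],[[-0.0083,0,0.0134],[0,0,0],0],[[-0.004,0,0.014],[0,0,0],0],[[-0.003,0,0.012],[0,0,0],0],[[0,0,0.006],[0,0,0],0],[[0,0,0],[0,0,0],0]]'
python3 - <<'E'
from h import *
st(); 
im,d=arm.get_image("side");cv2.imwrite("pics/s12.png",crop(im[:,:,::-1],210,100,360,240,5))
E
```

```text
clock: 16.6
position: [0.5004, 0.1516, 0.1973]
ee_rot: [3.141, -0.019, -0.001]
force: [-1.6, -0.8, 1.4]
width: 0.004
clk 16.6 posM [-0.0796  0.0796  0.1973] pos [0.5004 0.1516 0.1973] F [-1.6 -0.8  1.4] w 0.3 q [-0.15  0.32 -0.32  1.84  0.12  1.   -2.1 ]
```

View pics/s12.png

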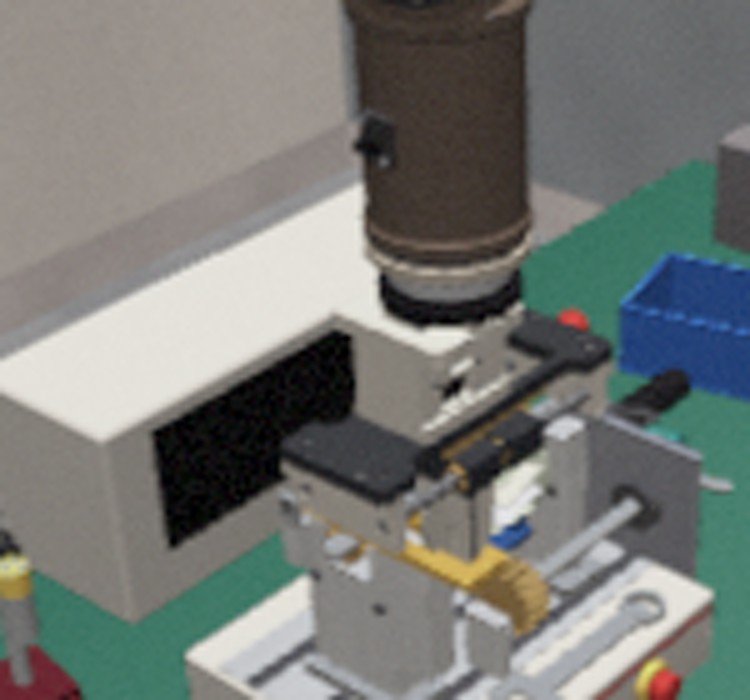

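Keeper nearly flat; press down a little further until force rises, then lift.

```bash
python3 -m pendant '[[[0,0,0.004],[0,0,0],0],[[0,0,0],[0,0,0],0]]'
python3 -m pendant '[[[0,0,-0.05],[0,0,0],0],[[0,0,-0.06],[0,0,0],0],[[0,0,0],[0,0,0],0.03]]'
python3 - <<'E'
from h import *
st()
im,d=arm.get_image("side");cv2.imwrite("pics/s13.png",crop(im[:,:,::-1],160,140,360,330,4));cv2.imwrite("pics/s13f.png",im[:,:,::-1])
u=[proj("side",M(.034-r,.08+w,.197))[0] for r in(56,136) for w in(-.018,.018)] if 0 else [np.round((proj("side",M(.034-.136,.08+w,.197))[0]-[160,140])*4) for w in(-.018,.018)]
print(u)
E
```

```text
clock: 16.9
position: [0.5007, 0.1517, 0.1964]
ee_rot: [3.141, -0.019, 0.003]
force: [-13.1, -5.9, 35.8]
width: 0.005
clock: 17.27
position: [0.5031, 0.1528, 0.308]
ee_rot: [-3.138, 0.019, -0.013]
force: [-0.4, -0.6, -1.4]
width: 0.073
clk 17.275 posM [-0.0769  0.0809  0.308 ] pos [0.5031 0.1528 0.308 ] F [-0.4 -0.6 -1.4] w 6.7 q [-0.13  0.23 -0.33  1.67  0.08  1.24 -2.06]
[array([607., 283.]), array([573., 307.])]
```

View pics/s13.png

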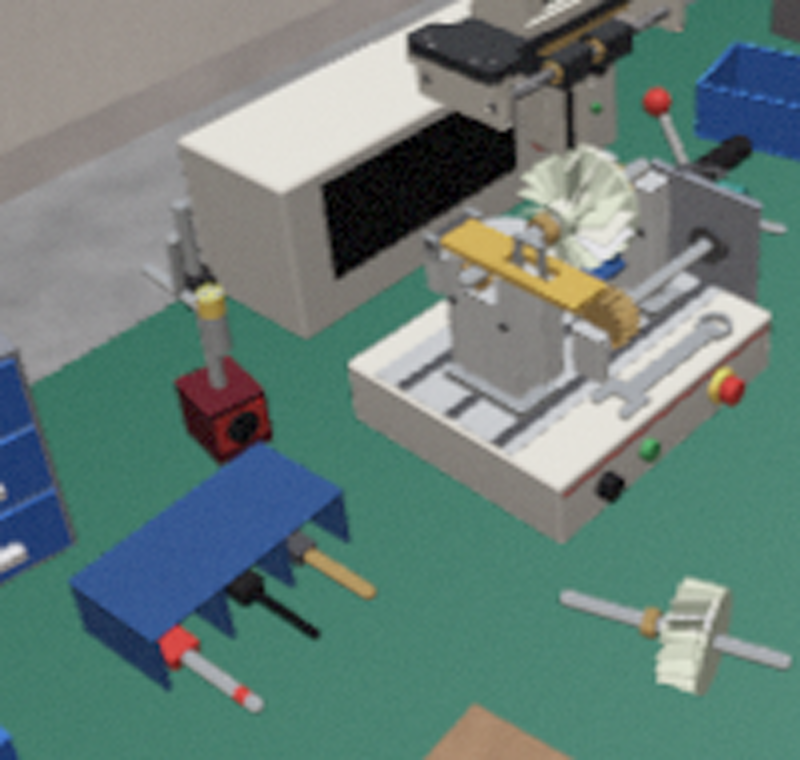

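```bash
python3 - <<'E'
from h import *
im,d=arm.get_image("top");cv2.imwrite("pics/t14f.png",im[:,:,::-1])
j=crop(im[:,:,::-1],180,150,260,220,8); 
m=arm.masks_of("top","lock_pin"); print([(r['conf'],r['rect'],r['pixels'].sum()) for r in m[:2]])
px=m[0]['pixels']; v,u=np.nonzero(px); P=np.array([atz("top",a,b,.006) for a,b in zip(u,v)])
c=P.mean(0); w,V=np.linalg.eigh(np.cov(P[:,:2].T)); print(c,V[:,1],P.min(0),P.max(0))
# shank: bright grey vs green: red-channel weighted per row
I=im.astype(int)
for r in range(184,209):
    row=I[r,192:210]; s=(row[:,0]-row[:,2]*0); w=np.clip(row[:,0]-70,0,None); 
    if w.sum()>60: 
        uc=192+(np.arange(18)*w).sum()/w.sum(); print(r,round(uc,2),w.sum(),np.round(atz("top",uc,r,.006)[:2],4), row[row[:,0].argmax()])
cv2.imwrite("pics/t14.png",j)
E
```

```text
[(0.63, [200.4, 195.0, 6.2, 20.8], np.int64(62)), (0.41, [242.7, 128.9, 26.8, 38.6], np.int64(621))]
[0.5641912  0.44338833 0.006     ] [-0.99962625 -0.02733805] [0.53522803 0.43576366 0.006     ] [0.59380331 0.44980957 0.006     ]
184 208.74 78 [0.6038 0.4139] [128 113 106]
185 202.08 182 [0.6006 0.4366] [118 146 197]
186 200.21 314 [0.5972 0.4429] [166 183 200]
187 199.76 352 [0.5938 0.4444] [178 195 202]
188 199.55 348 [0.5903 0.445 ] [180 195 203]
189 199.62 353 [0.5869 0.4447] [181 195 203]
190 199.68 357 [0.5834 0.4443] [181 194 202]
191 199.75 371 [0.5799 0.444 ] [185 197 205]
192 199.82 391 [0.5765 0.4437] [187 199 207]
193 199.83 402 [0.573  0.4436] [189 201 207]
194 199.85 410 [0.5696 0.4434] [191 203 209]
195 199.83 414 [0.5662 0.4434] [192 205 213]
196 199.86 419 [0.5627 0.4432] [193 206 213]
197 199.87 426 [0.5593 0.443 ] [194 207 214]
198 199.86 449 [0.5558 0.443 ] [199 205 213]
199 199.78 519 [0.5524 0.4431] [216 189 195]
200 199.75 625 [0.549  0.4432] [236 144 142]
201 199.75 672 [0.5456 0.4431] [243 100  92]
202 199.75 648 [0.5421 0.443 ] [241 113 110]
203 199.8 540 [0.5387 0.4427] [225 163 164]
204 199.95 422 [0.5353 0.4421] [199 197 203]
205 200.02 358 [0.5319 0.4418] [186 205 208]
206 200.06 247 [0.5284 0.4415] [161 191 186]
```

View pics/t14.png

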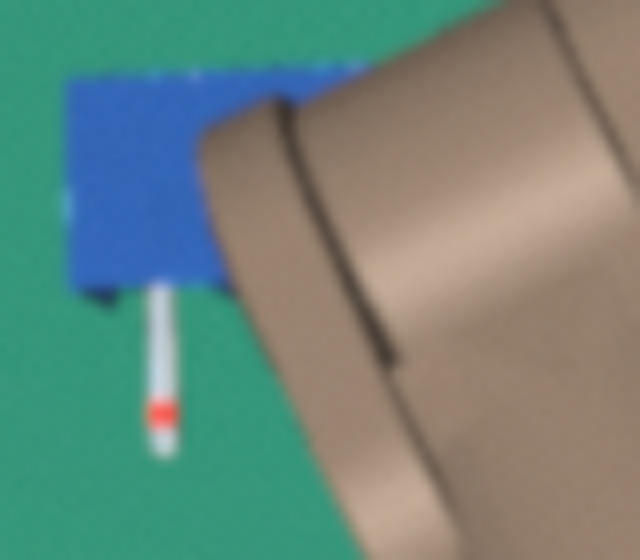

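```bash
cat >> h.py <<'E'
def tdown(yaw): # tool x at world yaw, tool z down
    c,s=np.cos(yaw),np.sin(yaw); return np.array([[c,s,0],[s,-c,0],[0,0,-1.]])
E
python3 - <<'E'
from h import *
plan(np.array([.565,.4433,.15]),tdown(.03),6)
print(atz("top",188,252,.075),atz("top",235,140,.2))
E
```

```text
6 x shift mm [ 11.06 -48.6   25.38] rot deg [ 0.    0.01 -0.4 ] clock 17.425
[0.54, 0.35, 0.2] [0.56, 0.44, 0.15]
[0.37485651 0.45352199 0.075     ] [0.7020558  0.28105032 0.2       ]
```

```bash
python3 -m pendant '[[[0.011,-0.0486,0.01],[0,0,-0.4],0.03],[[0.011,-0.0486,0.02],[0,0,-0.4],0.03],[[0.011,-0.0486,0.03],[0,0,-0.4],0.03],[[0.011,-0.0486,0.03],[0,0,-0.4],0.03],[[0.011,-0.0486,0.03],[0,0,-0.4],0.03],[[0.011,-0.0486,0.03],[0,0,-0.4],0.03],[[0,0,0],[0,0,0],0.03]]'
python3 - <<'E'
from h import *
st(); plan(np.array([.565,.4433,.003]),tdown(.03),1)
E
```

```text
clock: 18.3
position: [0.5609, 0.4464, 0.1466]
ee_rot: [3.138, 0.056, -0.013]
force: [-0.3, -0.1, 0.1]
width: 0.328
clk 18.3 posM [-0.0238  0.3754  0.1466] pos [0.5609 0.4464 0.1466] F [-0.3 -0.1  0.1] w 30.1 q [-0.55  0.68 -0.34  1.38  0.23  1.13 -2.45]
1 x shift mm [  5.14   2.8  143.57] rot deg [0.18 0.48 0.32] clock 18.3
```

```bash
python3 -m pendant '[[[0.004,0.003,0.04],[0,0,0.3],0.03],[[0,0,0.045],[0,0,0],0.03],[[0,0,0.035],[0,0,0],0.03],[[0,0,0.013],[0,0,0],0.03],[[0,0,0],[0,0,0],0.03]]'
python3 - <<'E'
from h import *
st(); plan(np.array([.565,.4433,.003]),tdown(.03),1)
im,d=arm.get_image("side");cv2.imwrite("pics/s15.png",crop(im[:,:,::-1],150,220,290,350,5))
E
```

```text
clock: 18.92
position: [0.5687, 0.4399, 0.0196]
ee_rot: [3.14, 0.039, -0.002]
force: [0.1, -0.1, 0.4]
width: 0.327
clk 18.925 posM [-0.0159  0.369   0.0196] pos [0.5687 0.4399 0.0196] F [ 0.1 -0.1  0.4] w 30.0 q [-0.55  0.81 -0.31  1.48  0.28  0.9  -2.49]
1 x shift mm [-3.62 -3.55 16.58] rot deg [ 0.07  0.07 -0.31] clock 18.925
```

View pics/s15.png

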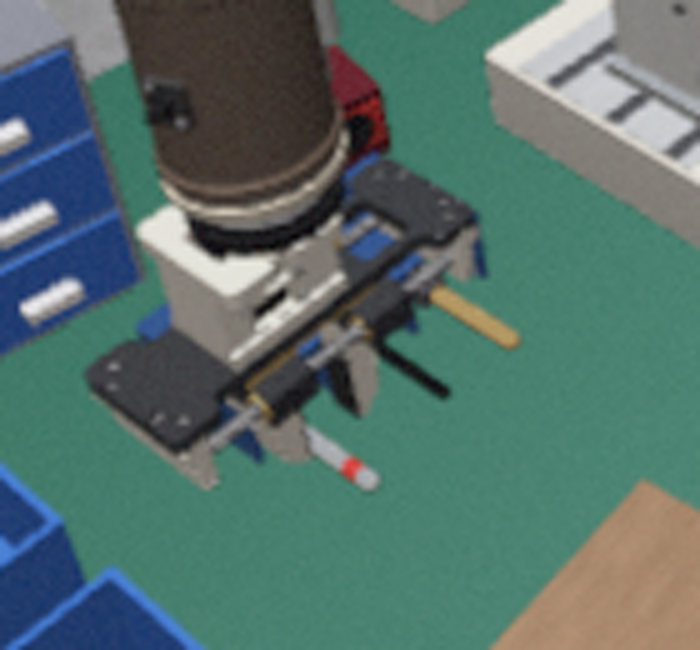

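```bash
python3 -m pendant '[[[-0.006,-0.0035,0.010],[0,0,0],0.03],[[0,0,0.006],[0,0,0],0.03],[[0,0,0],[0,0,0],0.004],[[0,0,0],[0,0,0],0.004],[[0,0,0],[0,0,0],0.004],[[0,0,0],[0,0,0],0.004]]' 30
python3 - <<'E'
from h import *
st()
E
```

```text
clock: 19.73
position: [0.5632, 0.444, 0.0044]
ee_rot: [-3.141, -0.039, -0.001]
force: [1.2, 0.6, 0.4]
width: 0.099
clk 19.725 posM [-0.0215  0.373   0.0044] pos [0.5632 0.444  0.0044] F [1.2 0.6 0.4] w 9.1 q [-0.56  0.82 -0.3   1.49  0.29  0.87 -2.51]
```

```bash
python3 -m pendant '[[[-0.015,0,-0.0005],[0,0,0],0.004],[[-0.019,0,0],[0,0,0],0.004],[[-0.019,0,0],[0,0,0],0.004],[[-0.019,0,0],[0,0,0],0.004],[[0,0,0],[0,0,0],0.004]]'
python3 - <<'E'
from h import *
st()
im,d=arm.get_image("side");cv2.imwrite("pics/s16.png",crop(im[:,:,::-1],150,220,290,350,5))
E
```

```text
clock: 20.35
position: [0.4882, 0.4428, 0.0048]
ee_rot: [3.141, 0.043, -0.002]
force: [0.3, -0.2, -0.3]
width: 0.095
clk 20.35 posM [-0.0964  0.3706  0.0048] pos [0.4882 0.4428 0.0048] F [ 0.3 -0.2 -0.3] w 8.7 q [-0.62  0.75 -0.31  1.66  0.29  0.78 -2.6 ]
```

View pics/s16.png

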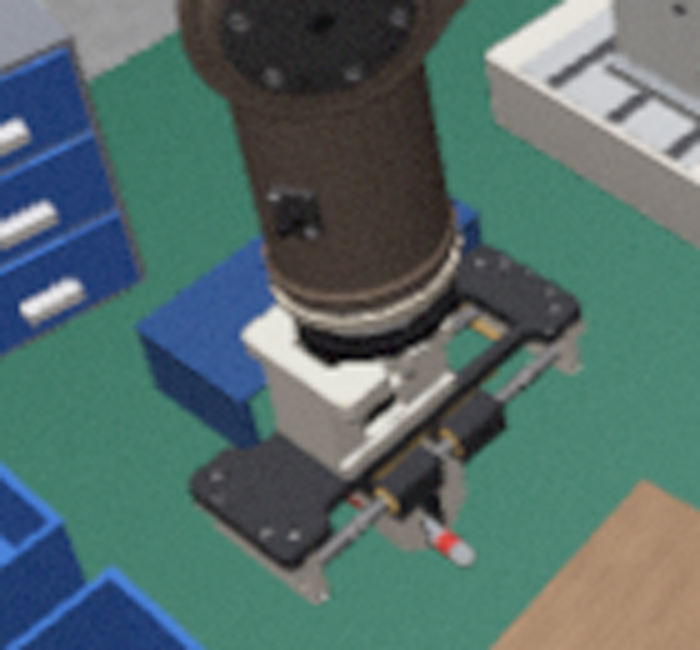

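```bash
python3 -m pendant '[[[0,0,0],[0,0,0],0.042],[[0,0,0],[0,0,0],0.042],[[0,0,0],[0,0,0],0.042],[[0,0,0],[0,0,0],0.042],[[0.019,0,0],[0,0,0],0.042],[[0.019,0,0],[0,0,0],0.042],[[0.019,0,0],[0,0,0],0.042],[[0,0,0],[0,0,0],0.042]]'
python3 - <<'E'
from h import *
st()
im,d=arm.get_image("side");cv2.imwrite("pics/s17.png",crop(im[:,:,::-1],180,250,280,340,7))
p=[.545-.021,.4428,.006]; print(np.round((proj("side",np.array([.524-.072,.441,.006]))[0]-[180,250])*7+3))
E
```

```text
clock: 21.4
position: [0.5494, 0.4429, 0.0045]
ee_rot: [3.141, 0.036, 0.001]
force: [0.1, -0.7, 0.6]
width: 0.457
clk 21.4 posM [-0.0352  0.3717  0.0045] pos [0.5494 0.4429 0.0045] F [ 0.1 -0.7  0.6] w 41.9 q [-0.57  0.8  -0.3   1.53  0.29  0.86 -2.53]
[455. 576.]
```

View pics/s17.png

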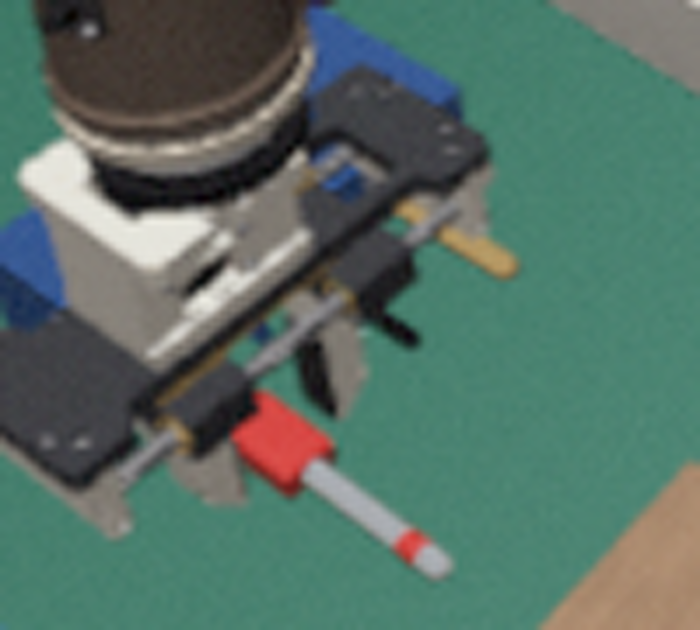

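```bash
python3 - <<'E'
from h import *
g=lambda u,v,z: atz("side",180+(u-3)/7,250+(v-3)/7,z)
print("tip",g(443,574,.006),"shoulder",g(312,470,.009), "band",g(412,545,.008))
E
```

```text
tip [0.45595961 0.44313034 0.006     ] shoulder [0.52700493 0.44365679 0.009     ] band [0.47288206 0.4425286  0.008     ]
```

```bash
python3 -m pendant '[[[0,0,0.001],[0,0,0],0.015],[[0,0,0],[0,0,0],0.015],[[0,0,0],[0,0,0],0.015],[[0,0,-0.03],[0,0,0],0.015],[[0,0,-0.05],[0,0,0],0.015],[[0,0,0],[0,0,0],0.015]]' 45
python3 - <<'E'
from h import *
st()
im,d=arm.get_image("side");cv2.imwrite("pics/s18.png",crop(im[:,:,::-1],170,190,290,330,5))
# target: pin shoulder at eye + y .060 first
o=arm.observe()['position']
plan(M(-.045,.08+.125,.27),A,10)
E
```

```text
clock: 22.2
position: [0.5497, 0.446, 0.0885]
ee_rot: [-3.136, -0.039, -0.009]
force: [0.2, 0.2, -0.3]
width: 0.256
clk 22.2 posM [-0.035   0.3748  0.0885] pos [0.5497 0.446  0.0885] F [ 0.2  0.2 -0.3] w 23.5 q [-0.56  0.71 -0.33  1.48  0.26  0.99 -2.5 ]
10 x shift mm [-13.09  13.19 -18.44] rot deg [ 0.   -0.03 -8.77] clock 22.25
[0.51, 0.34, 0.2] [0.54, 0.28, 0.27]
```

View pics/s18.png

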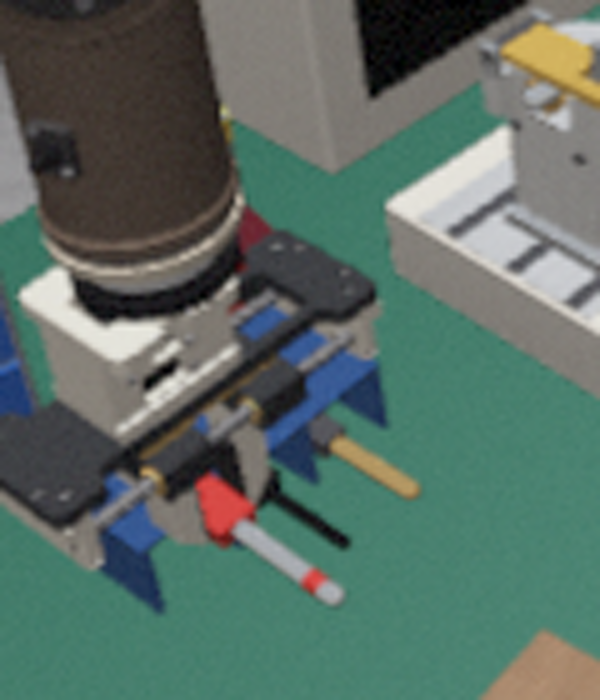

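```bash
python3 -m pendant '[[[-0.0131,0.0132,-0.0184],[0,0,-8.8],0.015],[[-0.0131,0.0132,-0.0184],[0,0,-8.8],0.015],[[-0.0131,0.0132,-0.0184],[0,0,-8.8],0.015],[[-0.0131,0.0132,-0.0184],[0,0,-8.8],0.015],[[-0.0131,0.0132,-0.0184],[0,0,-8.8],0.015],[[-0.0131,0.0132,-0.0184],[0,0,-8.8],0.015],[[-0.0131,0.0132,-0.0184],[0,0,-8.8],0.015],[[-0.0131,0.0132,-0.0184],[0,0,-8.8],0.015],[[-0.0131,0.0132,-0.0184],[0,0,-8.8],0.015],[[-0.0131,0.0132,-0.0184],[0,0,-8.7],0.015]]'
python3 - <<'E'
from h import *
st()
plan(M(-.045,.08+.125,.205),A,2)
E
```

```text
clock: 23.5
position: [0.5365, 0.2746, 0.267]
ee_rot: [-2.228, -2.214, 0.003]
force: [0.4, -0.6, -0.7]
width: 0.255
clk 23.5 posM [-0.0454  0.2032  0.267 ] pos [0.5365 0.2746 0.267 ] F [ 0.4 -0.6 -0.7] w 23.4 q [-0.04  0.48 -0.78  1.52  0.35  1.28 -0.87]
2 x shift mm [ 0.93  0.26 31.02] rot deg [-0.05  0.04  0.27] clock 23.5
```

```bash
python3 -m pendant '[[[0.001,0,0.025],[0,0,0.5],0.015],[[0.001,0,0.034],[0,0,0],0.015],[[0,0,0.003],[0,0,0],0.015],[[0,0,0],[0,0,0],0.015]]'
cat > look.py <<'E'
from h import *
import sys
k=sys.argv[1]; st()
a,_=arm.get_image("side");b,_=arm.get_image("top")
cv2.imwrite(f"pics/s{k}f.png",a[:,:,::-1]);cv2.imwrite(f"pics/t{k}f.png",b[:,:,::-1])
cv2.imwrite(f"pics/s{k}.png",crop(a[:,:,::-1],220,165,330,245,7));cv2.imwrite(f"pics/t{k}.png",crop(b[:,:,::-1],230,160,310,220,8))
E
python3 look.py 19
```

```text
clock: 24.0
position: [0.5368, 0.2778, 0.2059]
ee_rot: [-2.243, -2.199, 0.001]
force: [0.8, -0.9, -0.7]
width: 0.255
clk 24.0 posM [-0.0452  0.2064  0.2059] pos [0.5368 0.2778 0.2059] F [ 0.8 -0.9 -0.7] w 23.4 q [-0.06  0.53 -0.76  1.61  0.39  1.16 -0.93]
```

View pics/s19.png

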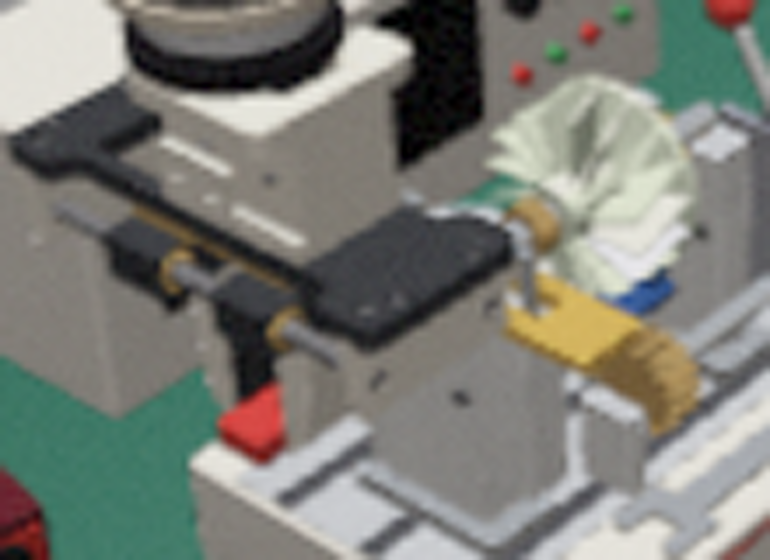

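View pics/t19.png

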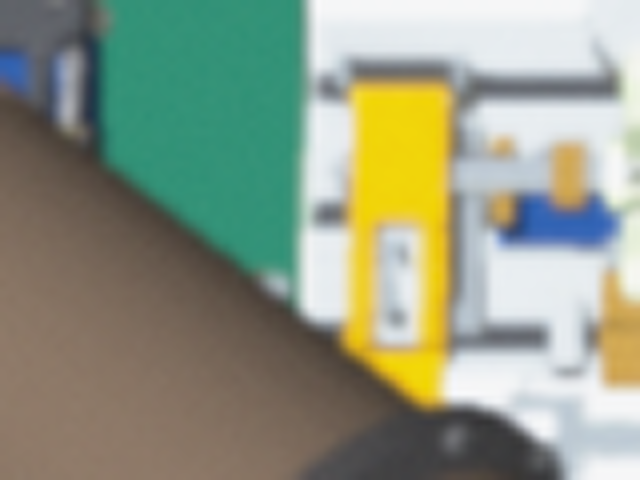

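```bash
python3 - <<'E'
from h import *
g=lambda u,v:(170+(u-2)/5,190+(v-2)/5)
def aty(u,v,y0,sl,x0):
    o,d=ray("side",*g(u,v)); # y=y0+sl*(x-x0)
    t=(y0+sl*(o[0]-x0)-o[1])/(d[1]-sl*d[0]); return o+d*t
for nm,u,v in(("tip",335,596),("band",315,582),("shank@shoulder",243,533)): print(nm,aty(u,v,.446,.025,.5497))
b,d=arm.get_image("top"); P=cloud("top",d)
I=b.astype(int)
print(np.round(P[192:200,260:268,2],3)); print(I[192:199,260:268,0])
print("eye top px",proj("top",M(-.045,.08,.206)),proj("top",M(-.045-.014,.08,.22)),proj("top",M(-.045+.014,.08,.22)),"tip exp",proj("top",M(-.0452,.2064-.094,.208)))
for u,v in((264,194.8),): print(inM(atz("top",u,v,.208)))
E
```

```text
tip [0.4622001  0.4438125  0.09015596]
band [0.4762433  0.44416358 0.09023831]
shank@shoulder [0.52893634 0.44548091 0.0892995 ]
[[ 0.001  0.002 -0.002 -0.002 -0.002  0.001  0.004  0.002]
 [ 0.641 -0.004 -0.004 -0.004  0.002  0.     0.     0.002]
 [ 0.656  0.648  0.21   0.208  0.21  -0.005 -0.004 -0.003]
 [ 0.662  0.657  0.653  0.211  0.218  0.214  0.206 -0.001]
 [ 0.666  0.663  0.66   0.656  0.211  0.211  0.206  0.003]
 [ 0.67   0.667  0.667  0.663  0.658  0.653  0.001 -0.003]
 [ 0.674  0.671  0.67   0.666  0.663  0.663  0.656  0.   ]
 [ 0.678  0.675  0.673  0.67   0.669  0.668  0.662  0.657]]
[[ 53  55  59  58  60  56  81 166]
 [ 60  72  87  87  85  77  86 168]
 [ 70  85 113 125 133 121 101 168]
 [ 75  79 101 133 158 155 118 170]
 [ 80  77  82 102 130 142 114 170]
 [ 84  82  78  78  88  95  93 166]
 [ 91  86  85  79  75  73  81 151]]
eye top px [[278.54696008 195.27134241]] [[277.88456183 199.51243316]] [[278.06228738 189.75486042]] tip exp [[267.20599668 195.2150152 ]]
[-0.04402414  0.121655    0.208     ]
```

```bash
python3 -m pendant '[[[-0.010,0,0.001],[0,0,0],0.015],[[-0.010,0,0],[0,0,0],0.015],[[-0.010,0,0],[0,0,0],0.015],[[-0.008,0,0],[0,0,0],0.015],[[-0.008,0,0],[0,0,0],0.015],[[0,0,0],[0,0,0],0.015]]'
python3 look.py 20
```

```text
clock: 24.9
position: [0.5361, 0.2308, 0.2047]
ee_rot: [2.245, 2.197, -0.0]
force: [0.2, -0.0, -0.3]
width: 0.252
clk 24.9 posM [-0.0451  0.1594  0.2047] pos [0.5361 0.2308 0.2047] F [ 0.2 -0.  -0.3] w 23.1 q [ 0.03  0.5  -0.76  1.66  0.37  1.13 -0.86]
```

View pics/s20.png

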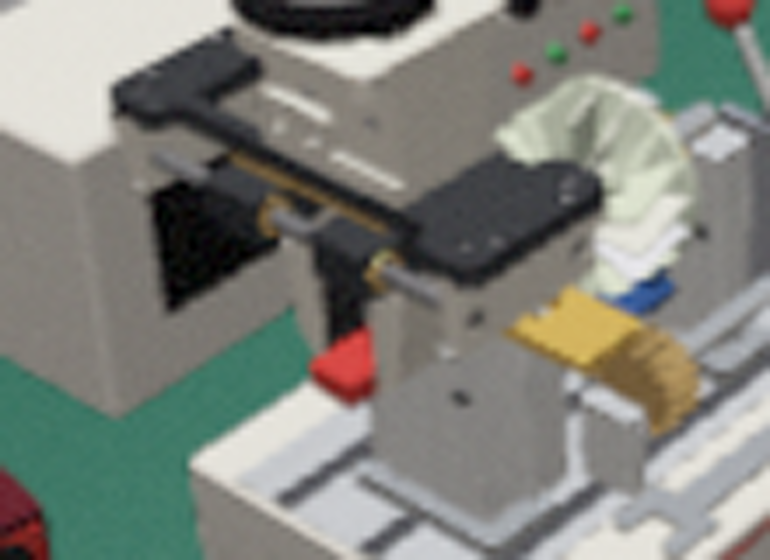

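View pics/t20.png

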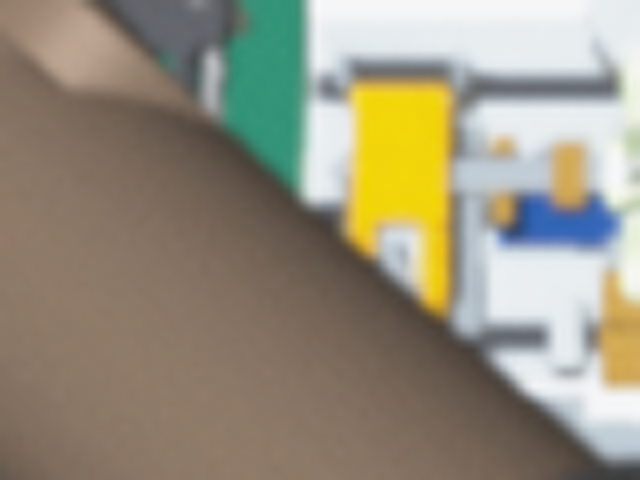

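```bash
python3 -m pendant '[[[-0.010,0,0],[0,0,0],0.015],[[-0.010,0,0],[0,0,0],0.015],[[-0.010,0,0],[0,0,0],0.015],[[-0.010,0,0],[0,0,0],0.015],[[-0.008,0,0],[0,0,0],0.015],[[0,0,0],[0,0,0],0.015]]'
python3 look.py 21
```

```text
clock: 25.75
position: [0.5351, 0.1827, 0.2047]
ee_rot: [2.245, 2.197, -0.0]
force: [-0.4, -0.4, -0.6]
width: 0.257
clk 25.75 posM [-0.0454  0.1113  0.2047] pos [0.5351 0.1827 0.2047] F [-0.4 -0.4 -0.6] w 23.6 q [ 0.12  0.47 -0.77  1.7   0.36  1.11 -0.78]
```

View pics/s21.png

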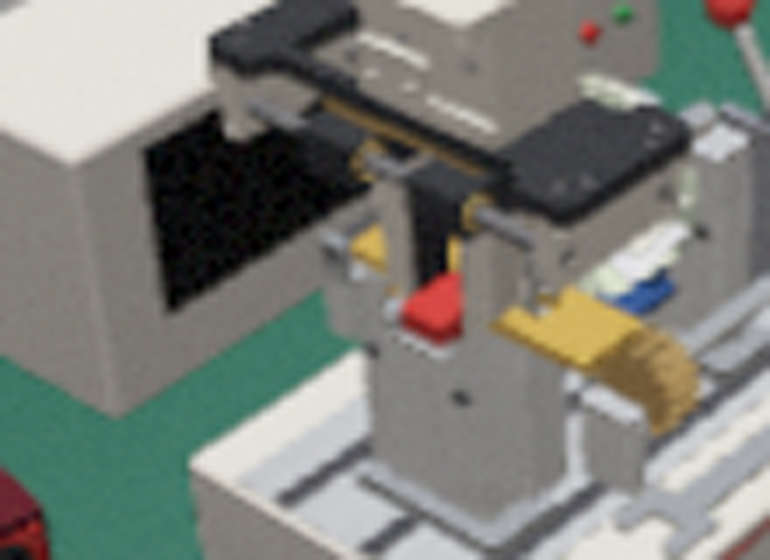

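View pics/t21.png

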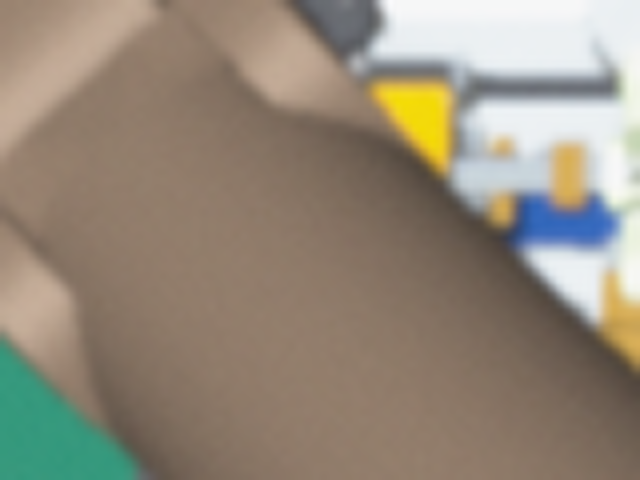

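```bash
python3 -m pendant '[[[0,0,0.002],[0,0,0],0.015],[[0,0,0.001],[0,0,0],0.015],[[0,0,0],[0,0,0],0.04],[[0,0,0],[0,0,0],0.04],[[0,0,0],[0,0,0],0.04]]'
python3 - <<'E'
from h import *
st()
E
python3 -m pendant '[[[0,0,-0.03],[0,0,0],0.045],[[0,0,-0.06],[0,0,0],0.045],[[0,-0.03,-0.06],[0,0,0],0.045],[[0.05,-0.03,-0.02],[0,0,0],0.045],[[0.06,0,0],[0,0,0],0.045],[[0.06,0,0],[0,0,0],0.045],[[0.06,0,0],[0,0,0],0.045],[[0.06,0,0],[0,0,0],0.045]]'
python3 look.py 22
```

```text
clock: 26.48
position: [0.535, 0.1837, 0.2018]
ee_rot: [2.244, 2.199, 0.0]
force: [0.1, -0.5, -0.3]
width: 0.43
clk 26.475 posM [-0.0455  0.1123  0.2018] pos [0.535  0.1837 0.2018] F [ 0.1 -0.5 -0.3] w 39.5 q [ 0.12  0.47 -0.77  1.71  0.36  1.11 -0.78]
clock: 27.48
position: [0.4832, 0.4765, 0.3676]
ee_rot: [2.245, 2.197, 0.0]
force: [1.3, 0.5, 0.2]
width: 0.486
clk 27.475 posM [-0.102   0.4042  0.3676] pos [0.4832 0.4765 0.3676] F [1.3 0.5 0.2] w 44.6 q [-0.43  0.58 -0.8   1.13  0.4   1.58 -1.16]
```

View pics/s22.png

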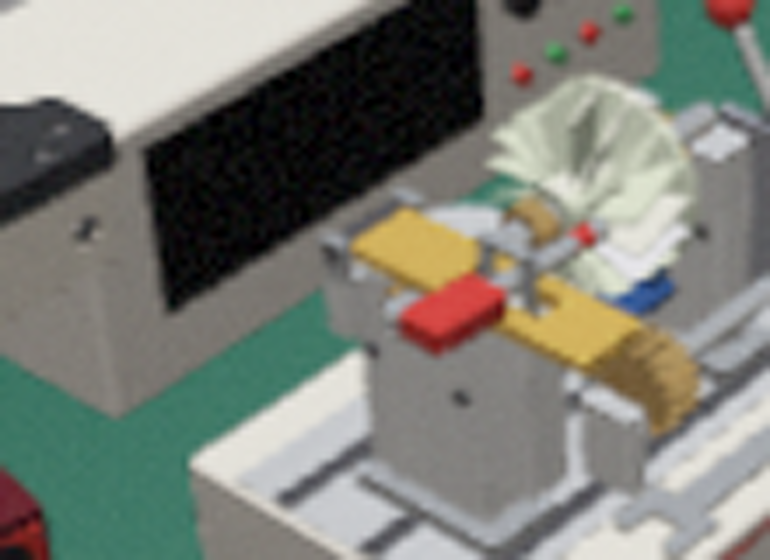

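View pics/t22.png

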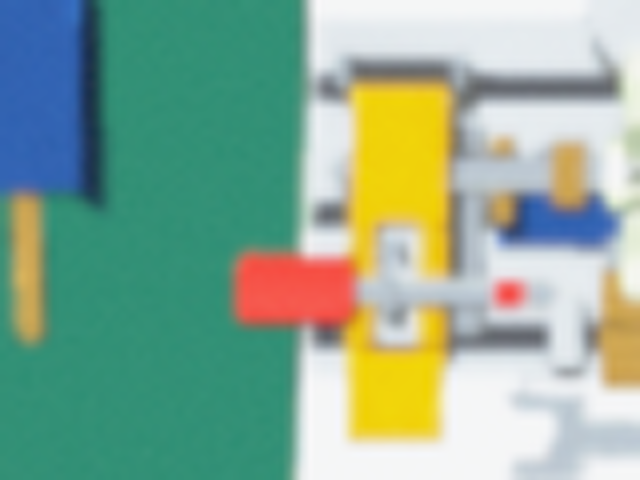

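```bash
python3 - <<'E'
from h import *
e=np.array([-.045,.08,.206])
for nm,u,v in(("shoulder",356,290),("tip",554,293),("tabend",234,288)): print(nm,inM(atz("top",230+(u-4)/8,160+(v-4)/8,.203))-e)
b,d=arm.get_image("top");P=cloud("top",d)
for nm,u,v in(("tab",267,196),("shank",288,196),("tip",297,196)): print(nm,np.round(np.median(P[v-1:v+2,u-1:u+2,2]),4))
b2=crop(b[:,:,::-1],170,130,410,250,3.3);cv2.imwrite("pics/tend.png",b2)
E
```

```text
shoulder [-0.00103858  0.01347231 -0.003     ]
tip [-0.00191164 -0.05804335 -0.003     ]
tabend [-0.00044501  0.05757529 -0.003     ]
tab 0.211
shank 0.2071
tip 0.2042
```

View pics/tend.png

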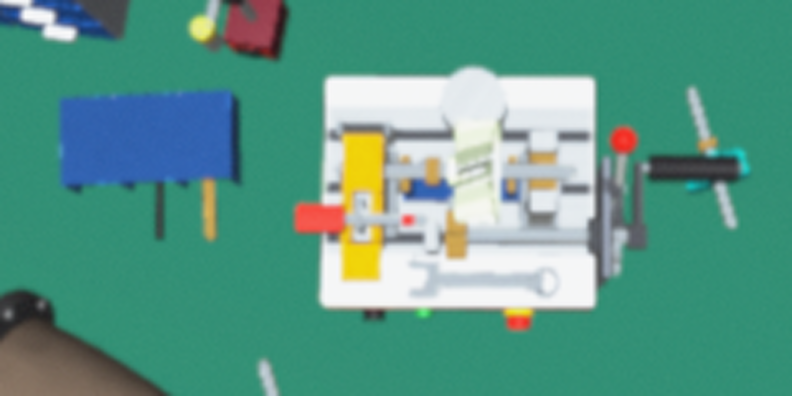

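```bash
python3 -m pendant '[[[0,0,0],[0,0,0],0.045],[[0,0,0],[0,0,0],0.045],[[0,0,0],[0,0,0],0.045]]'; python3 -c "
from cell import arm
print(arm.sign_off())"
```

```text
clock: 28.0
position: [0.4838, 0.4735, 0.3681]
ee_rot: [2.246, 2.196, 0.001]
force: [-0.0, -0.4, 0.6]
width: 0.486
the job is handed in; nothing more can be done
None
```

I carried out the whole job and handed it in at 28.0 s of the 72 s allowed. The sign-off reports no verdict.

**What I did:**
- I threw the pawl lever over and wound the crank up about 0.23 rad, which brought the pawl into view above the plate.
- I lowered the load by hand at about 0.8 rad/s until the crank met its stop at about 2.49 rad.
- I shut the keeper over the staple.
- I pulled the locking pin out by its shank, regripped it by the tab, and pushed it through the eye from the outer left side.

**Last checks, all from the camera images and arm readings:**
- **Rotor:** in the pictures the shaft lies along the bearing line at the seated height. I did not measure the journals to the millimetre.
- **Keeper:** it lies flat in both views. I pressed on it until the force reached about 36 N, at a height of 196 mm against a nominal 197 mm.
- **Pin:** the shoulder is about 13 mm outside the eye's centre. The tip is about 58 mm past it, and both are within 2 mm sideways. The tip sits about 7 mm low, within the 14 mm allowed.
- **Surroundings:** the drift, screwdriver, spanner and probe stand look unmoved in the last top view. The gripper was clear of everything.

**Not directly measured:** I judged the pawl clear because it was visible above the plate and the crank then passed zero freely. I did not read the height of its nose. No check failed or disagreed.

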